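Open the sticky stock chest and put the jar on the scale

ROBOT

A 6-joint arm with a two-finger parallel gripper is mounted at the origin on the work surface. World frame = base frame: x ahead of the robot, y to its left, z up, the work surface at z = 0. Lengths are in m, angles in rad, forces in N, time in s.
With the tool pointing down it reaches from about 0.375 to 0.9 m from the base axis. Payload 3.1 kg.
Tool frame: the origin (TCP) lies between the finger pads; the fingertips stand 14 mm ahead of it and the grasp point (between the pads) lies 5 mm behind it (tip_extent is the z of the fingertips in the tool frame, in m); z points along the fingers, y is the direction in which the jaws open and shut (so a half turn about z gives the same grasp; the last joint's range is limited). The gripper opens to 85 mm and grips with 20 to 120 N. Pads are 22 mm wide; open, the fingers measure 114 mm over their backs; the gripper's body (76 mm by 85 mm) begins 54 mm behind the grasp point. The pads swing forward as they close: fully open they stand 13 mm farther back than shut.
Start: joints at [0.924, 0.527, 1.433, -0, 1.181, -0.178], TCP at [0.282, 0.558, 0.224] pointing down, gripper open.
Joint ranges: [-3.08, 3.08], [-0.75, 2.2], [0.22, 2.44], [-1.43, 4.57], [0, 2.65], [-2.85, 2.85]. Speed limits (rad/s): [2.79, 2.79, 3.14, 3.14, 3.14, 3.14].

INTERFACE

Orientations are given as [roll, pitch, yaw] about the fixed x, y, z axes, in that order (R = Rz(yaw) Ry(pitch) Rx(roll)).
In Python, from rig import * gives the robot as it stands.
- The arm moves only by the tool servo_tool, never from a script. Its argument "moves" is a list of rows, each a list of 2 entries, a list of its own where there are three numbers: the shift along the tool's x, y, z in mm, then the turn, a rotation vector about the tool's x, y, z in degrees. In form: [[[tx, ty, tz], [ax, ay, az]], ...]. A call has exactly 10 rows; each row shifts and turns the commanded pose from where the row before left it, along the tool's axes as they then stand; what a row does not reach is not made up. A row lasts 1/12 s, in which the tool goes at most 41.7 mm and 7.16 degrees, less where a joint would pass 70% of its speed; a pose out of reach is approached as far as the arm can. A call is refused whole if a number of a shift passes 41.7 or a number of a turn 7.16, either way. A call with a gripper value outside its range is refused whole. "claw" is the closure in counts, from 0 (fully open) to 255 (shut), set as the call begins (left out, the last holds). The fingers move at their own pace and stop on an object; "grip_force" is the grip in N (left out, the last holds). Time passes only in rows, so rows that do not move let the fingers close, or fill a call up. It gives the time, the measured TCP pose, the force and the opening at its end, in the units of the state.
- state(): the state, without advancing time (a new reading comes with each control period).
- get_image(name): name is "side" or "top"; returns (picture, depth): 384x512x3 uint8, red, green, blue; 384x512 float32, m along the optical axis (not along the pixel's ray), 0 where there is no reading.
- calibration(name): a dict with "camera_matrix" (3x3 intrinsics, pixels), "k1" (the pictures are not rectified: a ray, as slopes to the right and down, at radius r is drawn at 1 + k1 r^2 times it, then the intrinsics apply), "cam_to_world" (4x4, takes a point from camera to world coordinates). Camera axes: x right, y up, looking along -z (the intrinsics and any distortion apply to the point x, -y, -z); pixel columns grow to the right and rows downward; lengths in m; the calibration is good to about 2 mm. A picture is of the moment at which its call begins. calibration takes no time and is no camera call.
- sign_off(): hands the job in, once; it reports no verdict.
The state is a dict: "t": time; "q": joint angles; "qvel": joint speeds; "effort": joint torques, N m; "position": TCP position; "orientation": TCP orientation; "ft_force": force on the tool from outside, world axes, zero at the start; "moment": the same for the moment, N m; "gripper_width": finger opening in m.
Only numpy, scipy, OpenCV 4.12 (cv2) and the standard library are available. Lean on these libraries where they do the work, as an engineer would, in place of code of your own. Each camera call takes 0.05 s, during which the arm holds its last target.

TASK

Push the clear cover of the stock chest all the way back until both of its ends are against the back stops: its tracks are sticky and it cocks and jams if pushed at one end only, so work it along at its two thumb ledges in turn, without forcing it. Then lift the round jar with the white cap out of the chest and set it down gently, upright and near the middle of the scale's steel plate. Leave the cover open and everything else where it is.

Things in the scene. Friction and masses are not known exactly. Their poses are not given: they have to be found in the camera images.
- chest: Fixed plywood chest, 276 (x) x 344 (y) x 108 mm high; open front half, rear half (x 66 to 198 mm) decked. An aluminium C track along x on each side covers the outer 24 mm, top at 123 mm. Origin on the bench under the middle of the open half; +x along the tracks away from its front wall (the way the cover opens), +y to its left end. Its yaw is within 0.15 rad of world axes.
- chest_mouth (a point): Middle of the mouth of the open half, 110 mm above the bench, axes as the chest's. Inside: x -66 to +66, y -160 to +160 mm from here, floor 8 mm above the bench, split by two dividers (6 mm thick, top 53 mm above the bench, at y -56 and +56) into three bays with one piece of stock each.
- cover: Clear sheet 136 (x, the way it slides) x 284 mm, 0.6 to 1 kg, sliding loose in both tracks on four short sticky shoes. Origin at its middle's underside, 110 mm above the bench; sheet top 7 mm higher. Axes as the chest's. Shut: x = 0 in the chest's frame; starts 0 to 12 mm open and up to 0.04 rad askew; fully open: x = 125 mm, square, shoes at both ends on the back stops.
- stop_left (a point): Face of the rubber back stop at the rear of the left (+y) track. The tracks have about 5 mm side play, so the cover can swing about 0.12 rad askew each way (one ledge some 24 mm ahead of the other). Then it binds: pushing the leading end harder moves nothing. Pushing the lagging end frees it; that end moves on while the other about stays. Drag when free: about 2 to 5 N at each end.
- stop_right (a point): Face of the same stop at the rear of the right (-y) track.
- ledge_left (a point): Middle of the push face of the left (+y) thumb ledge: upright white face 84 mm wide, 24 mm high on the sheet, facing the cover's -x, a ramp behind it; for pushing along +x. The point is 12 mm above the sheet and 12 below the ledge's top, at (-50, 100, 19) mm in the cover's frame. The sheet goes on 18 mm before the face. Fully open: x = 75 mm in the chest's frame.
- ledge_right (a point): The same point on the right (-y) thumb ledge, at (-50, -100, 19) mm in the cover's frame.
- jar: The jar to take: round, glass, 52 mm diameter, 92 mm high, white cap of the same diameter on its top 22 mm; 0.2 to 0.33 kg. Origin at the centre of its underside, z up. Upright in any one of the bays, top 100 mm above the bench. With the cover fully open, 25 mm or more is free before and behind it along the chest's x; in an end bay less than that beside it.
- scale_plate (a point): Middle of the top of the scale's steel plate, 94 mm above the bench; plate 190 mm (its x) by 235 mm (its y), level, rigid. The scale is fixed beside the chest, on its left or right, and is 265 mm wide.
- carton: Bystander in the chest: square cardboard carton 56 x 56 x 80 mm, upright in its bay. Origin at the centre of its underside.
- tin: Bystander in the chest: squat metal tin, 68 mm diameter, 52 mm high. Origin at the centre of its underside.
- vial_a: Bystander: small capped vial, 29 mm diameter, 66 mm high, standing on the bench in front of the chest. Origin at the centre of its underside.
- scoop: Bystander: metal hand scoop 170 mm long, 26 mm high, lying on the bench in front of the scale. Origin on its underside near the middle.
- vial_b: Bystander: another such vial, standing on the bench at the right side.
- tape_roll: Bystander: roll of tape, 110 mm diameter, 48 mm high, lying flat on the bench at the left side. Origin at the centre of its underside.
- stapler: Bystander: stapler 130 mm long on the bench at the right side. Origin on its underside.

How it is judged:
By the outcome, as a careful person would: the job done as asked, in the order asked, and still so for the second after the job is handed in, with the robot touching nothing.
It also fails if it takes over 70 s, if anything falls off the work surface, if the arm or the gripper's body presses on something with over 40 N, if the wrist force passes 120 N, or if a joint passes its speed limit or range.

## Working session

There is one attempt and no reset: what is moved stays moved. The work goes in short steps, Python scripts to look and compute and a tool call to move; the robot and the scene stay as the last step left them, time stands still between calls to the robot, and variables do not carry over. Pictures are saved under pics/ and viewed, and the job is handed in when it is done.

Besides the shell and the picture viewer there is one more tool, called as name(argument=value, ...), one argument or row to a line, values as JSON. servo_tool: Moves the arm, as the interface text tells. Its arguments: {"type":"object","properties":{"moves":{"type":"array"},"claw":{"type":"number"},"grip_force":{"type":"number"}},"required":["moves"]}

```bash
mkdir -p pics; ls
cat > h.py <<'E'
from rig import *
import numpy as np, cv2
np.set_printoptions(precision=4,suppress=True)
def ray(name,u,v):
    c=calibration(name);K=np.array(c["camera_matrix"]);T=np.array(c["cam_to_world"]);k=c["k1"]
    d=np.array([(u-K[0,2])/K[0,0],(v-K[1,2])/K[1,1]]);s=d.copy()
    for _ in range(30): s=d/(1+k*(s@s))
    return T[:3,3],T[:3,:3]@np.array([s[0],-s[1],-1.]),s
def onz(name,u,v,z):
    o,d,_=ray(name,u,v);return o+d*(z-o[2])/d[2]
def pt(name,u,v,dep):
    o,d,_=ray(name,u,v);return o+d*dep
def proj(name,p):
    c=calibration(name);K=np.array(c["camera_matrix"]);T=np.array(c["cam_to_world"]);k=c["k1"]
    q=T[:3,:3].T@(np.array(p)-T[:3,3]);s=np.array([q[0],-q[1]])/-q[2];s=s*(1+k*(s@s))
    return K[0,0]*s[0]+K[0,2],K[1,1]*s[1]+K[1,2]
def snap(tag):
    out={}
    for n in("top","side"):
        im,d=get_image(n);np.savez(f"pics/{tag}_{n}.npz",im=im,d=d)
        cv2.imwrite(f"pics/{tag}_{n}.png",cv2.resize(im[:,:,::-1],(800,600),interpolation=cv2.INTER_CUBIC));out[n]=(im,d)
    return out
E
python3 - <<'E'
from h import *
print(state());snap("a")
for n in("top","side"):print(calibration(n))
E
```

```text
pics
{'t': 0.0, 'q': array([ 0.9245,  0.5285,  1.4339, -0.    ,  1.1814, -0.1785]), 'qvel': array([ 0.0004,  0.0015,  0.0009, -0.0002, -0.0003,  0.0002]), 'effort': array([ -0.0008, -44.235 , -17.8024,  -0.0002,   0.0084,   0.    ]), 'position': array([0.2814, 0.5573, 0.2227]), 'orientation': array([-3.1394, -0.0004,  2.6738]), 'ft_force': array([ 0.3849, -0.2892, -0.4467]), 'moment': array([0.0056, 0.0097, 0.024 ]), 'gripper_width': 0.08533194234368177}
{'camera_matrix': array([[484.9281,   0.    , 249.3524],
       [  0.    , 484.9281, 192.5767],
       [  0.    ,   0.    ,   1.    ]]), 'k1': -0.05654726825207028, 'cam_to_world': array([[-0.0137,  0.9915, -0.1296,  0.2876],
       [-0.9999, -0.0123,  0.0113, -0.0008],
       [ 0.0096,  0.1298,  0.9915,  1.8474],
       [ 0.    ,  0.    ,  0.    ,  1.    ]])}
{'camera_matrix': array([[391.787 ,   0.    , 262.1511],
       [  0.    , 391.787 , 189.2494],
       [  0.    ,   0.    ,   1.    ]]), 'k1': 0.04498104691408627, 'cam_to_world': array([[ 0.9424,  0.2425, -0.2302,  0.2361],
       [-0.3343,  0.6942, -0.6374, -0.7893],
       [ 0.0053,  0.6777,  0.7354,  0.9981],
       [ 0.    ,  0.    ,  0.    ,  1.    ]])}
```

View pics/a_top.png

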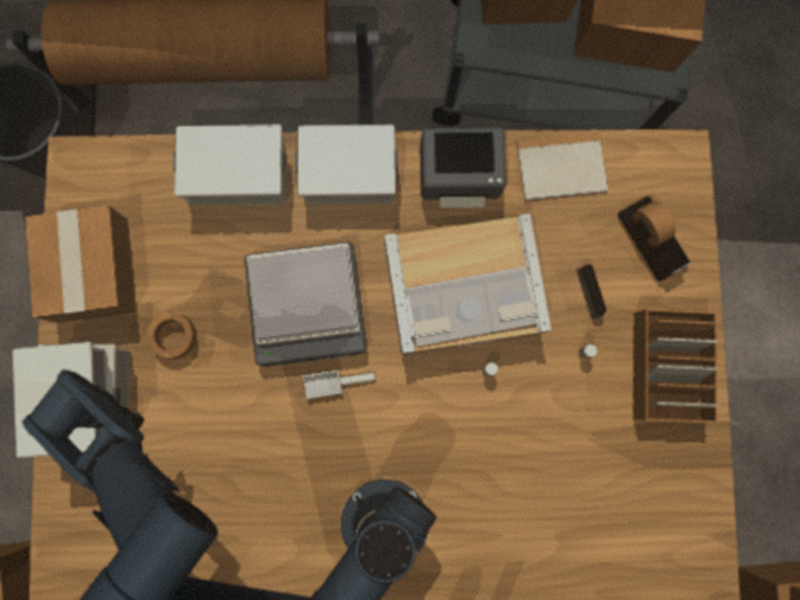

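View pics/a_side.png

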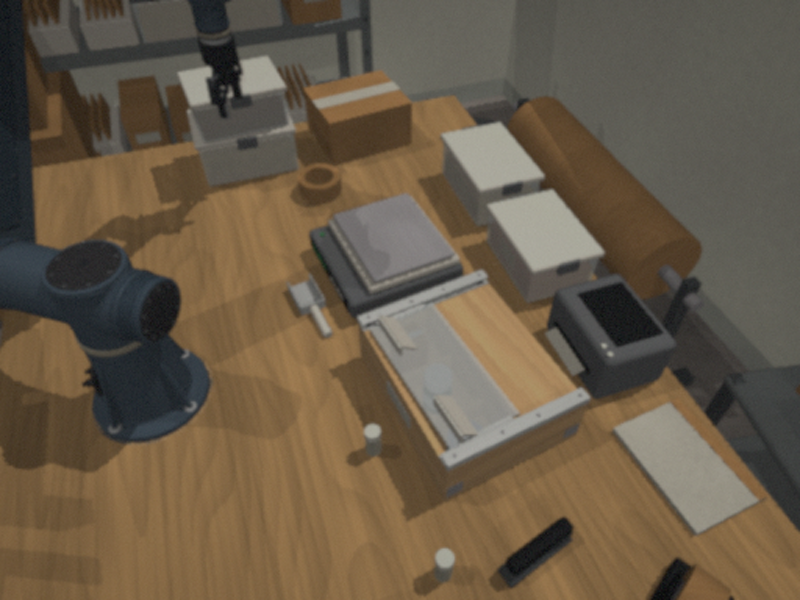

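The top view shows the chest around (470,285), the scale to its left at (305,300), and a white disc (the jar cap) under the cover near (470,308). The arm is clear at the lower left. I'll zoom in.

Run:
```python
import numpy as np,cv2
t=np.load("pics/a_top.npz")["im"][130:230,240:360,::-1]
cv2.imwrite("pics/a_t2.png",cv2.resize(t,None,fx=6,fy=6,interpolation=cv2.INTER_CUBIC))
t=np.load("pics/a_side.npz")["im"][170:320,220:385,::-1]
cv2.imwrite("pics/a_s2.png",cv2.resize(t,None,fx=4,fy=4,interpolation=cv2.INTER_CUBIC))
t=np.load("pics/a_top.npz")["im"][145:245,145:245,::-1]
cv2.imwrite("pics/a_t3.png",cv2.resize(t,None,fx=5,fy=5,interpolation=cv2.INTER_CUBIC))
```

```text
(no output)
```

View pics/a_t2.png

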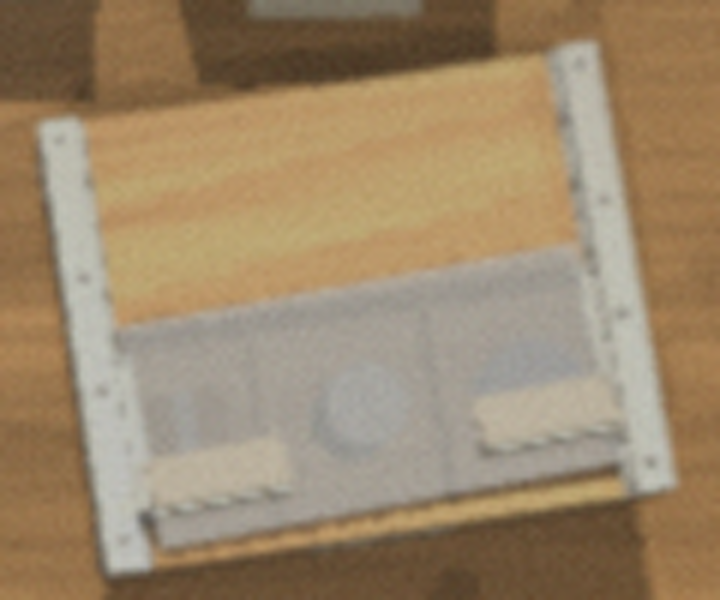

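View pics/a_s2.png

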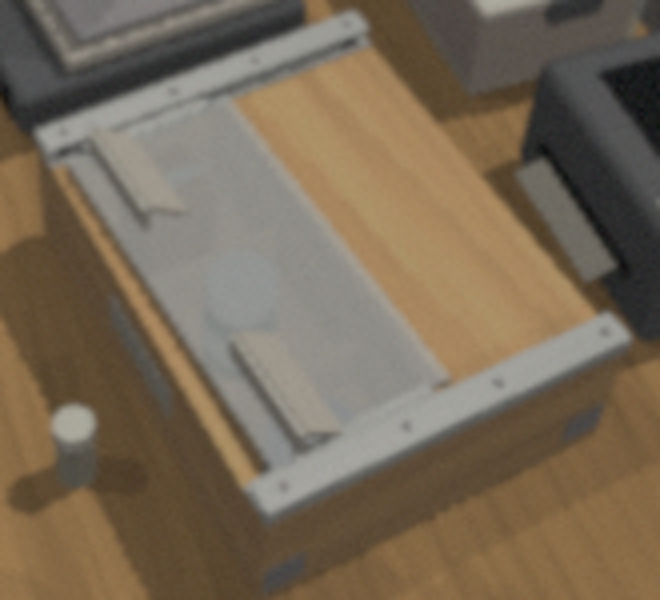

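View pics/a_t3.png

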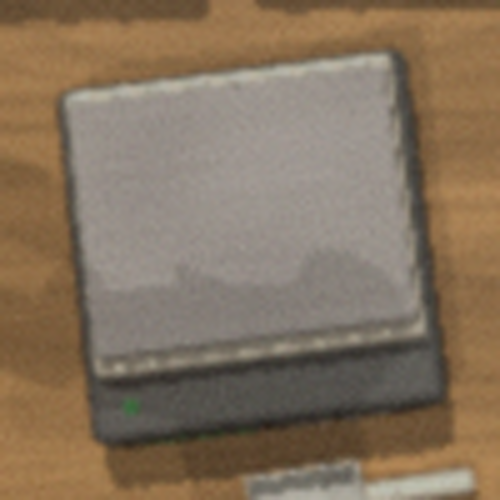

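Run:
```python
from h import *
f=lambda X,Y:(240+(X+.5)/6-.5,130+(Y+.5)/6-.5)
g=lambda X,Y:(145+(X+.5)/5-.5,145+(Y+.5)/5-.5)
for nm,c in dict(BL=(38,122),FL=(110,577),FR=(676,487),BR=(598,40)).items(): print(nm,onz("top",*f(*c),.123))
C=np.array([onz("top",*f(*c),.123) for c in [(38,122),(110,577),(676,487),(598,40)]])
c=C.mean(0);xa=(C[0]+C[3]-C[1]-C[2]);ya=C[0]+C[1]-C[2]-C[3]
print("centre",c,"yaw",np.arctan2(xa[1],xa[0]),np.arctan2(-ya[0],ya[1]),np.linalg.norm(xa)/2,np.linalg.norm(ya)/2)
yaw=np.arctan2(-ya[0],ya[1]); ex=np.array([np.cos(yaw),np.sin(yaw)]);ey=np.array([-ex[1],ex[0]])
o=c[:2]-ex*.060 # chest spans x -.078?..0.198
print("origin",o)
L=lambda p:(np.array([(p[:2]-o)@ex,(p[:2]-o)@ey])*1000).round(1)
for p in C: print(L(p))
# ledges push-face top edge z .141
# base edge on sheet .117
for nm,q in dict(Lbase0=(150,515),Lbase1=(288,492),Rbase0=(487,452),Rbase1=(622,430)).items(): print(nm,L(onz("top",*f(*q),.117)))
for nm,q in dict(sheetBL=(118,330),sheetBR=(580,247)).items(): print(nm,L(onz("top",*f(*q),.117)))
j=onz("top",*f(367,405),.100);print("jar",j,L(j))
P=np.array([onz("top",*g(*q),.094) for q in [(65,98),(393,57),(420,320),(97,364)]])
print("plate",P.mean(0),P,L(P.mean(0)))
print(np.linalg.norm(P[0]-P[1]),np.linalg.norm(P[1]-P[2]))
s=lambda X,Y:(220+(X+.5)/4-.5,170+(Y+.5)/4-.5)
C2=[onz("side",*s(*q),.123) for q in [(358,14),(36,135),(268,515),(630,335)]]
print("side corners",[L(p) for p in C2])
print("jar side",L(onz("side",*s(243,290),.1)))
d=np.load("pics/a_top.npz")["d"]
for q in [(60,140),(130,560),(300,200),(220,465),(560,400),(400,480),(367,405)]:
  u,v=f(*q);print(q,pt("top",u,v,d[round(v),round(u)]))
```

```text
BL [ 0.6693 -0.01    0.123 ]
FL [ 0.3937 -0.0492  0.123 ]
FR [ 0.4427 -0.3884  0.123 ]
BR [ 0.7167 -0.3521  0.123 ]
centre [ 0.5556 -0.1999  0.123 ] yaw 0.13646812424250293 0.14067466640610354 0.2774176157762577 0.3440448315151618
origin [ 0.4962 -0.2083]
[199.2 172.1]
[-79.2 172. ]
[ -78.2 -170.8]
[ 198.2 -173.3]
Lbase0 [-46.  142.4]
Lbase1 [-45.   58.7]
Rbase0 [-39.6 -63.3]
Rbase1 [ -39.  -146.1]
sheetBL [ 67.1 143.8]
sheetBR [  74.7 -140.8]
jar [ 0.4972 -0.2073  0.1   ] [1.1 0.9]
plate [0.5423 0.1836 0.094 ] [[0.6262 0.3152 0.094 ]
 [0.6538 0.0738 0.094 ]
 [0.4591 0.0555 0.094 ]
 [0.4299 0.2898 0.094 ]] [100.6 381.6]
0.24299292134526054 0.1956296675903629
side corners [array([202.5, 167.2]), array([-75., 169.]), array([ -74.7, -170.3]), array([ 201.2, -168.5])]
jar side [ 1.1 -7.2]
(60, 140) [ 0.6561 -0.023   0.132 ]
(130, 560) [ 0.4035 -0.0611  0.1246]
(300, 200) [ 0.6234 -0.1694  0.1028]
(220, 465) [ 0.4595 -0.1158  0.1234]
(560, 400) [ 0.4961 -0.3208  0.1215]
(400, 480) [ 0.4501 -0.2244  0.1122]
(367, 405) [ 0.4952 -0.2053  0.1163]
```

```bash
cat >> h.py <<'E'
YAW=.1395
O=np.array([.4972,-.2080]);EX=np.array([np.cos(YAW),np.sin(YAW)]);EY=np.array([-EX[1],EX[0]])
def L(p): p=np.asarray(p)[:2]-O; return (np.array([p@EX,p@EY])*1000).round(1)
def W(x,y,z): return np.append(O+EX*x/1000+EY*y/1000,z/1000)
E
python3 - <<'E'
from h import *
import rig
print([k for k in dir(rig) if not k.startswith('_')])
try: print(tip_extent)
except Exception as e: print(e)
s=state();print(L(s['position']),s['t'], np.degrees(YAW+np.pi-s['orientation'][2]))
E
```

```text
['IKError', 'calibration', 'get_image', 'sign_off', 'state', 'tip_extent']
0.014
[-107.3  787.9] 0.1 34.795612555610795
```

servo_tool(
  moves=[
    [[0, 0, 0], [0, 0, -7]],
    [[0, 0, 0], [0, 0, -7]],
    [[0, 0, 0], [0, 0, -7]],
    [[0, 0, 0], [0, 0, -7]],
    [[0, 0, 0], [0, 0, -6.8]],
    [[-10, -40, 0], [0, 0, 0]],
    [[-10, -40, 0], [0, 0, 0]],
    [[-10, -40, 0], [0, 0, 0]],
    [[-8, -40, 0], [0, 0, 0]],
    [[0, -40, 0], [0, 0, 0]],
  ],
  claw=255,
  grip_force=60,
)

```text
t: 0.93
position: [0.3487, 0.3636, 0.2235]
orientation: [3.142, 0.001, -3.002]
ft_force: [1.0, -0.9, 0.2]
gripper_width: -0.0001
```

Run:
```python
from h import *
s=state();print(L(s['position']),s['position'],s['orientation'],s['q'],s['t'])
```

```text
[-67.6 586.7] [0.3487 0.3636 0.2235] [ 3.1415  0.0013 -3.0019] [ 0.5846  0.3651  1.7328 -0.0006  1.0424 -1.1256] 0.9333
```

servo_tool(
  moves=[
    [[0, -41, 0], [0, 0, 0]],
    [[0, -41, 0], [0, 0, 0]],
    [[0, -41, 0], [0, 0, 0]],
    [[0, -41, 0], [0, 0, 0]],
    [[0, -41, 0], [0, 0, 0]],
    [[0, -41, 0], [0, 0, 0]],
    [[0, -41, 0], [0, 0, 0]],
    [[0, -41, 0], [0, 0, 0]],
    [[0, -41, 0], [0, 0, 0]],
    [[0, -41, 0], [0, 0, 0]],
  ],
)

```text
t: 1.77
position: [0.4039, -0.0428, 0.2237]
orientation: [3.141, -0.0, -3.002]
ft_force: [1.5, 0.2, 1.0]
gripper_width: 0.0003
```

servo_tool(
  moves=[
    [[0, -41, 0], [0, 0, 0]],
    [[0, -36, 0], [0, 0, 0]],
    [[0, 0, 20], [0, 0, 0]],
    [[0, 0, 15], [0, 0, 0]],
    [[0, 0, 10], [0, 0, 0]],
    [[0, 0, 5], [0, 0, 0]],
    [[0, 0, 5], [0, 0, 0]],
    [[0, 0, 0], [0, 0, 0]],
    [[0, 0, 0], [0, 0, 0]],
    [[0, 0, 0], [0, 0, 0]],
  ],
)

```text
t: 2.6
position: [0.4154, -0.1172, 0.1692]
orientation: [-3.141, 0.001, -3.001]
ft_force: [0.3, -0.1, -0.0]
gripper_width: 0.0002
```

Run:
```python
from h import *
s=state();print(L(s['position']),s['position'],s['orientation'],s['ft_force'],s['t'])
o=snap("b")
cv2.imwrite("pics/b_s2.png",cv2.resize(o["side"][0][130:320,200:385,::-1],None,fx=4,fy=4,interpolation=cv2.INTER_CUBIC)[:600])
cv2.imwrite("pics/b_t2.png",cv2.resize(o["top"][0][130:230,240:360,::-1],None,fx=6,fy=6,interpolation=cv2.INTER_CUBIC))
p=s['position'].copy()
for z in(.124,.014): 
  u,v=proj("side",[p[0],p[1],p[2]-(z if z<.1 else .027)]);print((u-200)*4,(v-130)*4)
```

```text
[-68.3 101.3] [ 0.4154 -0.1172  0.1692] [-3.1408  0.001  -3.0014] [ 0.2769 -0.139  -0.0369] 2.6
162.76645671358415 336.6940936343724
162.11525287182644 324.88950046172647
```

View pics/b_s2.png

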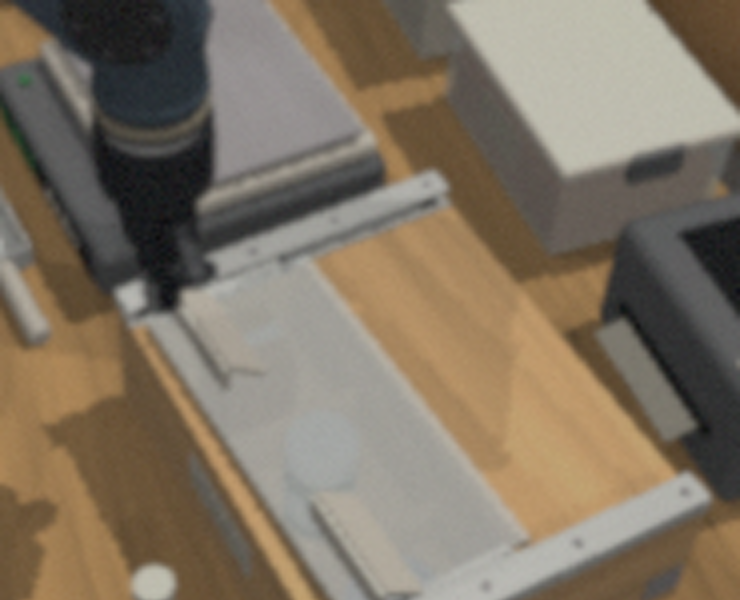

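View pics/b_t2.png

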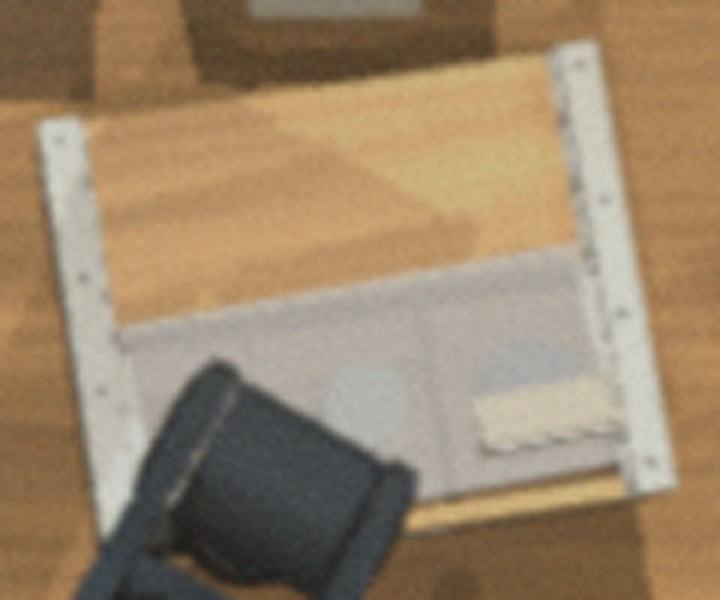

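servo_tool(
  moves=[
    [[0, 0, 10], [0, 0, 0]],
    [[0, 0, 10], [0, 0, 0]],
    [[0, 0, 7], [0, 0, 0]],
    [[0, 0, 4], [0, 0, 0]],
    [[0, 0, 0], [0, 0, 0]],
    [[-4, 0, 0], [0, 0, 0]],
    [[-4, 0, 0], [0, 0, 0]],
    [[-4, 0, 0], [0, 0, 0]],
    [[-4, 0, 0], [0, 0, 0]],
    [[-4, 0, 0], [0, 0, 0]],
  ],
)

```text
t: 3.53
position: [0.4356, -0.1145, 0.138]
orientation: [-3.141, 0.001, -3.002]
ft_force: [-0.8, -0.6, 0.2]
gripper_width: -0.0001
```

Run:
```python
from h import *
s=state();print(L(s['position']),s['position'],s['ft_force'],s['t'])
```

```text
[-48.  101.2] [ 0.4356 -0.1145  0.138 ] [-0.8178 -0.6479  0.2168] 3.5333
```

servo_tool(
  moves=[
    [[-2, 0, 0], [0, 0, 0]],
    [[-2, 0, 0], [0, 0, 0]],
    [[-2, 0, 0], [0, 0, 0]],
    [[-2, 0, 0], [0, 0, 0]],
    [[-1, 0, 0], [0, 0, 0]],
    [[-1, 0, 0], [0, 0, 0]],
    [[0, 0, 0], [0, 0, 0]],
    [[0, 0, 0], [0, 0, 0]],
    [[0, 0, 0], [0, 0, 0]],
    [[0, 0, 0], [0, 0, 0]],
  ],
)

```text
t: 4.37
position: [0.4446, -0.113, 0.1377]
orientation: [3.142, -0.0, -3.002]
ft_force: [0.9, 1.2, -0.3]
gripper_width: -0.0002
```

```bash
cat > look.py <<'E'
import sys
from h import *
n=sys.argv[1]
s=state();print(L(s['position']),s['position'],s['ft_force'],s['t'])
o=snap(n)
a=cv2.resize(o["side"][0][190:320,205:370,::-1],None,fx=3,fy=3,interpolation=cv2.INTER_CUBIC)
b=cv2.resize(o["top"][0][130:230,240:350,::-1],None,fx=4,fy=4,interpolation=cv2.INTER_CUBIC)
h=600;c=np.zeros((400,800,3),np.uint8)
a=cv2.resize(a,(400,315));b=cv2.resize(b,(400,364));c[:315,:400]=a;c[:364,400:]=b
cv2.imwrite(f"pics/{n}_c.png",c)
E
python3 look.py c
```

```text
[-38.9 101.4] [ 0.4446 -0.113   0.1377] [ 0.8886  1.1827 -0.3157] 4.3667
```

View pics/c_c.png

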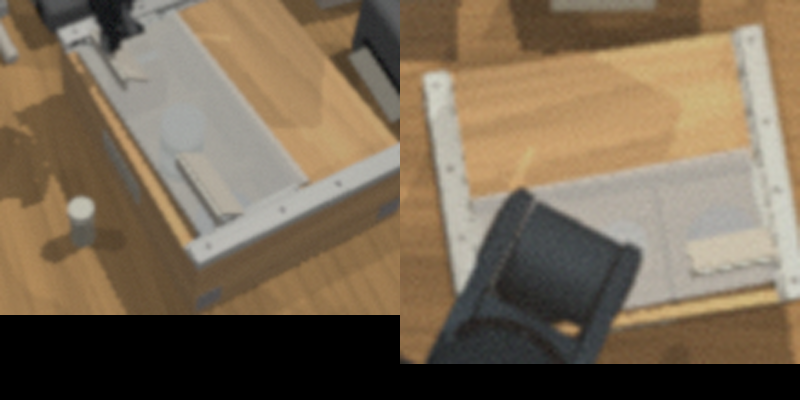

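```bash
cat > edge.py <<'E'
from h import *
def edge(im,y,name="top"):
    hsv=cv2.cvtColor(cv2.GaussianBlur(im,(0,0),.7),cv2.COLOR_RGB2HSV)[:,:,1].astype(np.float32)
    xs=np.arange(45,194,1.);prof=0
    for yy in np.arange(y-8,y+9,2):
        uv=np.array([proj(name,W(x,yy,.117*1000)) for x in xs],np.float32)
        prof=prof+cv2.remap(hsv,uv[:,:1],uv[:,1:],cv2.INTER_LINEAR)[:,0]
    prof=prof/9
    g=np.array([prof[i:i+8].mean()-prof[max(0,i-8):i].mean() for i in range(8,len(xs)-8)])
    i=g.argmax();return xs[i+8]-.5,round(float(g[i]),1)
def rep(n):
    im=np.load(f"pics/{n}_top.npz")["im"]
    for y in(120,100,70,0,-70,-100,-120): e=edge(im,y);print(y,"edge",e[0],"face",e[0]-118,"g",e[1])
if __name__=="__main__":
    import sys
    for n in sys.argv[1:]: print(n);rep(n)
E
python3 edge.py a c
```

```text
a
120 edge 68.5 face -49.5 g 57.0
100 edge 68.5 face -49.5 g 56.0Traceback (most recent call last):
  File "edge.py", line 16, in <module>
    for n in sys.argv[1:]: print(n);rep(n)
                                    ~~~^^^
  File "edge.py", line 13, in rep
    for y in(120,100,70,0,-70,-100,-120): e=edge(im,y);print(y,"edge",e[0],"face",e[0]-118,"g",e[1])
                                            ~~~~^^^^^^
  File "edge.py", line 6, in edge
    uv=np.array([proj(name,W(x,yy,.117*1000)) for x in xs],np.float32)
                 ~~~~^^^^^^^^^^^^^^^^^^^^^^^^
  File "h.py", line 14, in proj
    c=calibration(name);K=np.array(c["camera_matrix"]);T=np.array(c["cam_to_world"]);k=c["k1"]
ValueError: time passes only in moves, steps and waits
```

```bash
cat > cal.py <<'E'
import pickle,os
from rig import calibration as _c
if not os.path.exists("cal.pkl"):
    pickle.dump({n:_c(n) for n in("top","side")},open("cal.pkl","wb"))
C=pickle.load(open("cal.pkl","rb"))
def calibration(n): return C[n]
E
sed -i 's/^from rig import \*/from rig import *\nfrom cal import calibration/' h.py
python3 edge.py a c; python3 -c "
from h import *
print(state()['t'])"
```

```text
a
120 edge 68.5 face -49.5 g 57.0
100 edge 68.5 face -49.5 g 56.0
70 edge 69.5 face -48.5 g 55.6
0 edge 72.5 face -45.5 g 53.6
-70 edge 74.5 face -43.5 g 51.9
-100 edge 75.5 face -42.5 g 51.8
-120 edge 76.5 face -41.5 g 51.3
c
120 edge 68.5 face -49.5 g 57.6
100 edge 67.5 face -50.5 g 65.6
70 edge 70.5 face -47.5 g 56.8
0 edge 72.5 face -45.5 g 56.0
-70 edge 74.5 face -43.5 g 51.3
-100 edge 75.5 face -42.5 g 51.5
-120 edge 76.5 face -41.5 g 51.3
4.4667
```

Run:
```python
from h import *
s=state();p=s['position']
im=np.load("pics/c_side.npz")["im"]
x0,y0,k=215,150,8
a=cv2.resize(im[y0:y0+75,x0:x0+95,::-1],None,fx=k,fy=k,interpolation=cv2.INTER_CUBIC)
for dz,c in((0,(0,0,255)),(.014,(0,255,0))):
    u,v=proj("side",p-[0,0,dz]);q=(int((u-x0+.5)*k),int((v-y0+.5)*k));print(q);cv2.circle(a,q,4,c,-1)
for x,y in((-48,142),(-46,58)):
  for z in(117,141):
    u,v=proj("side",W(x,y,z));cv2.circle(a,(int((u-x0+.5)*k),int((v-y0+.5)*k)),3,(255,0,0),-1)
cv2.imwrite("pics/c_z.png",a)
```

```text
(285, 495)
(285, 520)
```

View pics/c_z.png

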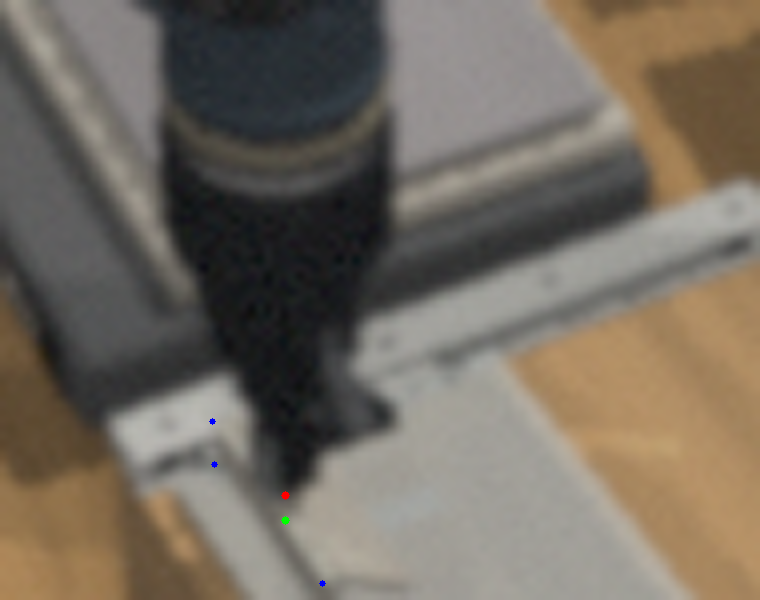

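Run:
```python
from h import *
p=state()['position'];print(p)
z=np.load("pics/c_side.npz");d=z["d"]
x0,y0,k=215,150,8
for X,Y in((290,400),(290,440),(290,470),(285,485),(290,510),(240,470),(330,540),(380,540),(350,570),(250,410)):
    u,v=x0+X/k-.5,y0+Y/k-.5
    q=pt("side",u,v,d[round(v),round(u)]);print((X,Y),q,L(q),z["im"][round(v),round(u)])
```

```text
[ 0.4446 -0.113   0.1377]
(290, 400) [ 0.4452 -0.1198  0.1963] [-39.2  94.6] [26 28 29]
(290, 440) [ 0.4372 -0.1444  0.2058] [-50.6  71.3] [24 29 27]
(290, 470) [ 0.4421 -0.1275  0.1692] [-43.3  87.3] [22 26 28]
(285, 485) [ 0.4403 -0.1271  0.1614] [-45.1  88. ] [46 46 45]
(290, 510) [ 0.4441 -0.12    0.138 ] [-40.3  94.5] [117 113 105]
(240, 470) [ 0.4354 -0.0884  0.1277] [-44.5 127. ] [111 107 101]
(330, 540) [ 0.4532 -0.137   0.1374] [-33.7  76.4] [175 170 156]
(380, 540) [ 0.4743 -0.1303  0.1207] [-11.9  80.1] [164 159 149]
(350, 570) [ 0.4545 -0.1548  0.1412] [-34.9  58.7] [163 157 145]
(250, 410) [ 0.4341 -0.109   0.1836] [-48.7 106.9] [90 88 87]
```

servo_tool(
  moves=[
    [[0, 0, -5], [0, 0, 0]],
    [[15, 0, 0], [0, 0, 0]],
    [[18, 0, 0], [0, 0, 0]],
    [[0, 0, 5], [0, 0, 0]],
    [[0, 0, 2], [0, 0, 0]],
    [[0, 0, 2], [0, 0, 0]],
    [[0, 0, 2], [0, 0, 0]],
    [[0, 0, 0], [0, 0, 0]],
    [[0, 0, 0], [0, 0, 0]],
    [[0, 0, 0], [0, 0, 0]],
  ],
)

```text
t: 5.3
position: [0.4125, -0.1176, 0.1317]
orientation: [-3.141, 0.0, -3.002]
ft_force: [0.5, -0.0, -0.3]
gripper_width: -0.0003
```

Run:
```python
from h import *
s=state();p=s['position'];print(p,L(p),s['ft_force'],s['t'])
im,d=get_image("side");np.savez("pics/d_side.npz",im=im,d=d)
x0,y0,k=200,150,8
a=cv2.resize(im[y0:y0+75,x0:x0+95,::-1],None,fx=k,fy=k,interpolation=cv2.INTER_CUBIC)
a=cv2.convertScaleAbs(a,alpha=1.6,beta=20)
for dz,c in((0,(0,0,255)),(.014,(0,255,0))):
    u,v=proj("side",p-[0,0,dz]);q=(int((u-x0+.5)*k),int((v-y0+.5)*k));print(q);cv2.circle(a,q,4,c,-1)
cv2.imwrite("pics/d_z.png",a)
```

```text
[ 0.4125 -0.1176  0.1317] [-71.4 101.3] [ 0.4622 -0.0025 -0.2546] 5.3
(322, 539)
(324, 564)
```

View pics/d_z.png

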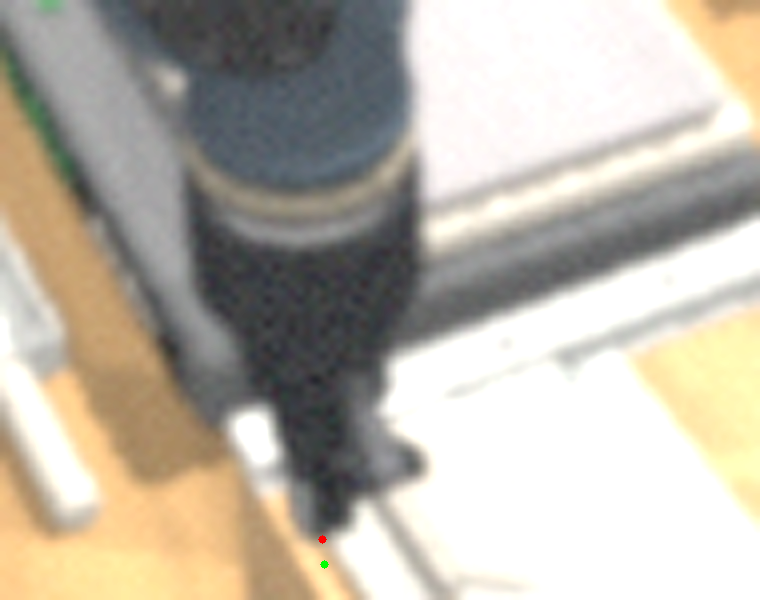

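servo_tool(
  moves=[
    [[0, 0, 2], [0, 0, 0]],
    [[0, 0, 2], [0, 0, 0]],
    [[0, 0, 2], [0, 0, 0]],
    [[0, 0, 1], [0, 0, 0]],
    [[0, 0, 0], [0, 0, 0]],
    [[-3, 0, 0], [0, 0, 0]],
    [[-3, 0, 0], [0, 0, 0]],
    [[-3, 0, 0], [0, 0, 0]],
    [[-2, 0, 0], [0, 0, 0]],
    [[-2, 0, 0], [0, 0, 0]],
  ],
)

```text
t: 6.18
position: [0.4254, -0.1158, 0.1248]
orientation: [-3.141, 0.0, -3.002]
ft_force: [-0.0, 0.2, 0.5]
gripper_width: 0.0001
```

```bash
cat > look.py <<'E'
import sys
from h import *
from edge import edge
n=sys.argv[1]
s=state();print(L(s['position']),s['position'],s['ft_force'],s['t'])
im,d=get_image("top");np.savez(f"pics/{n}_top.npz",im=im,d=d)
for y in (120,100,0,-100,-120): e=edge(im,y);print(y,"face",e[0]-118,e[1])
E
python3 look.py e
```

```text
[-58.3 101.3] [ 0.4254 -0.1158  0.1248] [-0.0397  0.1985  0.5423] 6.1833
120 face -49.5 56.5
100 face -49.5 56.8
0 face -45.5 56.4
-100 face -42.5 50.8
-120 face -41.5 51.4
```

No contact yet. I'll go on slowly.

servo_tool(
  moves=[
    [[-2, 0, 0], [0, 0, 0]],
    [[-2, 0, 0], [0, 0, 0]],
    [[-2, 0, 0], [0, 0, 0]],
    [[-2, 0, 0], [0, 0, 0]],
    [[-2, 0, 0], [0, 0, 0]],
    [[0, 0, 0], [0, 0, 0]],
    [[0, 0, 0], [0, 0, 0]],
    [[0, 0, 0], [0, 0, 0]],
    [[0, 0, 0], [0, 0, 0]],
    [[0, 0, 0], [0, 0, 0]],
  ],
)

```text
t: 7.07
position: [0.4304, -0.1133, 0.1245]
orientation: [3.138, -0.009, -3.0]
ft_force: [-9.4, -2.9, 6.5]
gripper_width: -0.0001
```

```bash
python3 look.py f
```

```text
[-52.9 103.1] [ 0.4304 -0.1133  0.1245] [-9.4369 -2.8908  6.5078] 7.0667
120 face -44.5 56.8
100 face -44.5 56.9
0 face -42.5 55.9
-100 face -40.5 52.0
-120 face -40.5 52.5
```

servo_tool(
  moves=[
    [[0, 0, -2], [0, 0, 0]],
    [[-3, 0, 0], [0, 0, 0]],
    [[-3, 0, 0], [0, 0, 0]],
    [[-3, 0, 0], [0, 0, 0]],
    [[-3, 0, 0], [0, 0, 0]],
    [[-3, 0, 0], [0, 0, 0]],
    [[-1, 0, 0], [0, 0, 0]],
    [[0, 0, 0], [0, 0, 0]],
    [[0, 0, 0], [0, 0, 0]],
    [[0, 0, 0], [0, 0, 0]],
  ],
)

```text
t: 7.95
position: [0.4474, -0.1105, 0.1262]
orientation: [3.137, -0.007, -3.001]
ft_force: [-7.0, 1.3, 4.7]
gripper_width: -0.0001
```

```bash
python3 look.py g
```

```text
[-35.7 103.5] [ 0.4474 -0.1105  0.1262] [-7.0005  1.2572  4.7106] 7.95
120 face -26.5 54.5
100 face -27.5 52.9
0 face -30.5 55.3
-100 face -33.5 51.3
-120 face -34.5 50.4
```

servo_tool(
  moves=[
    [[-4, 0, 0], [0, 0, 0]],
    [[-4, 0, 0], [0, 0, 0]],
    [[-2, 0, 0], [0, 0, 0]],
    [[0, 0, 0], [0, 0, 0]],
    [[30, 0, 0], [0, 0, 0]],
    [[0, -40, 0], [0, 0, 0]],
    [[0, -40, 0], [0, 0, 0]],
    [[0, -40, 0], [0, 0, 0]],
    [[0, -40, 0], [0, 0, 0]],
    [[0, -40, 0], [0, 0, 0]],
  ],
)

```text
t: 8.83
position: [0.4599, -0.3155, 0.127]
orientation: [-3.14, 0.002, -3.002]
ft_force: [0.4, 0.1, -0.9]
gripper_width: -0.0005
```

```bash
python3 look.py i
```

```text
[ -51.9 -101.3] [ 0.4599 -0.3155  0.127 ] [ 0.4257  0.1149 -0.8939] 8.8333
120 face -17.5 44.3
100 face -18.5 52.1
0 face -24.5 51.8
-100 face -30.5 55.7
-120 face -31.5 54.0
```

servo_tool(
  moves=[
    [[-8, 0, 0], [0, 0, 0]],
    [[-4, 0, 0], [0, 0, 0]],
    [[-4, 0, 0], [0, 0, 0]],
    [[-4, 0, 0], [0, 0, 0]],
    [[-4, 0, 0], [0, 0, 0]],
    [[-4, 0, 0], [0, 0, 0]],
    [[-4, 0, 0], [0, 0, 0]],
    [[-4, 0, 0], [0, 0, 0]],
    [[-3, 0, 0], [0, 0, 0]],
    [[0, 0, 0], [0, 0, 0]],
  ],
)

```text
t: 9.72
position: [0.4962, -0.3057, 0.1265]
orientation: [3.14, -0.004, -2.999]
ft_force: [-3.8, -1.9, 1.7]
gripper_width: 0.0001
```

```bash
python3 look.py j
```

```text
[-14.5 -96.6] [ 0.4962 -0.3057  0.1265] [-3.7607 -1.9058  1.723 ] 9.7167
120 face -7.5 46.9
100 face -7.5 53.3
0 face -6.5 53.5
-100 face -6.5 54.5
-120 face -5.5 54.0
```

servo_tool(
  moves=[
    [[-5, 0, 0], [0, 0, 0]],
    [[-5, 0, 0], [0, 0, 0]],
    [[-4, 0, 0], [0, 0, 0]],
    [[0, 0, 0], [0, 0, 0]],
    [[33, 0, 0], [0, 0, 0]],
    [[0, 40, 0], [0, 0, 0]],
    [[0, 40, 0], [0, 0, 0]],
    [[0, 40, 0], [0, 0, 0]],
    [[0, 40, 0], [0, 0, 0]],
    [[0, 40, 0], [0, 0, 0]],
  ],
)

```text
t: 10.6
position: [0.4503, -0.1095, 0.1269]
orientation: [3.141, 0.002, -3.003]
ft_force: [1.1, 0.3, -0.3]
gripper_width: 0.0
```

```bash
python3 look.py k
```

```text
[-32.7 104.1] [ 0.4503 -0.1095  0.1269] [ 1.1034  0.3202 -0.2558] 10.6
120 face -4.5 54.5
100 face -2.5 54.8
0 face 3.5 53.6
-100 face 8.5 45.7
-120 face 10.5 44.2
```

servo_tool(
  moves=[
    [[-10, 0, 0], [0, 0, 0]],
    [[-8, 0, 0], [0, 0, 0]],
    [[-4, 0, 0], [0, 0, 0]],
    [[-4, 0, 0], [0, 0, 0]],
    [[-4, 0, 0], [0, 0, 0]],
    [[-4, 0, 0], [0, 0, 0]],
    [[-4, 0, 0], [0, 0, 0]],
    [[-4, 0, 0], [0, 0, 0]],
    [[-4, 0, 0], [0, 0, 0]],
    [[-1, 0, 0], [0, 0, 0]],
  ],
)

```text
t: 11.48
position: [0.4938, -0.1051, 0.1261]
orientation: [3.137, -0.008, -3.003]
ft_force: [-7.6, 1.2, 4.9]
gripper_width: -0.0
```

```bash
python3 look.py l
```

```text
[ 10.9 102.4] [ 0.4938 -0.1051  0.1261] [-7.5791  1.2276  4.9351] 11.4833
120 face 19.5 55.7
100 face 18.5 56.7
0 face 19.5 54.5
-100 face 18.5 46.9
-120 face 18.5 46.7
```

servo_tool(
  moves=[
    [[-5, 0, 0], [0, 0, 0]],
    [[-5, 0, 0], [0, 0, 0]],
    [[-3, 0, 0], [0, 0, 0]],
    [[0, 0, 0], [0, 0, 0]],
    [[33, 0, -1], [0, 0, 0]],
    [[0, -40, 0], [0, 0, 0]],
    [[0, -40, 0], [0, 0, 0]],
    [[0, -40, 0], [0, 0, 0]],
    [[0, -40, 0], [0, 0, 0]],
    [[0, -40, 0], [0, 0, 0]],
  ],
)

```text
t: 12.37
position: [0.5061, -0.3104, 0.1279]
orientation: [-3.14, 0.002, -3.004]
ft_force: [0.6, 0.3, -0.0]
gripper_width: -0.0002
```

```bash
python3 look.py m
```

```text
[  -5.4 -102.7] [ 0.5061 -0.3104  0.1279] [ 0.5697  0.2537 -0.0141] 12.3667
120 face 33.5 48.7
100 face 32.5 47.9
0 face 28.5 53.9
-100 face 24.5 51.8
-120 face 23.5 53.9
```

servo_tool(
  moves=[
    [[-10, 0, 0], [0, 0, 0]],
    [[-7, 0, 0], [0, 0, 0]],
    [[-4, 0, 0], [0, 0, 0]],
    [[-4, 0, 0], [0, 0, 0]],
    [[-4, 0, 0], [0, 0, 0]],
    [[-4, 0, 0], [0, 0, 0]],
    [[-4, 0, 0], [0, 0, 0]],
    [[-4, 0, 0], [0, 0, 0]],
    [[-2, 0, 0], [0, 0, 0]],
    [[0, 0, 0], [0, 0, 0]],
  ],
)

```text
t: 13.25
position: [0.5464, -0.2989, 0.1274]
orientation: [3.14, -0.004, -2.999]
ft_force: [-3.7, -1.3, 1.4]
gripper_width: 0.0
```

```bash
python3 look.py n
```

```text
[ 36.1 -96.9] [ 0.5464 -0.2989  0.1274] [-3.6597 -1.3086  1.4199] 13.25
120 face 42.5 52.8
100 face 42.5 52.2
0 face 43.5 55.0
-100 face 44.5 54.5
-120 face 44.5 55.1
```

Both ends are at about 43.5. I'll push the right one 12 more, then switch.

servo_tool(
  moves=[
    [[-5, 0, 0], [0, 0, 0]],
    [[-5, 0, 0], [0, 0, 0]],
    [[-2, 0, 0], [0, 0, 0]],
    [[0, 0, 0], [0, 0, 0]],
    [[33, 0, 0], [0, 0, 0]],
    [[0, 40, 0], [0, 0, 0]],
    [[0, 40, 0], [0, 0, 0]],
    [[0, 40, 0], [0, 0, 0]],
    [[0, 40, 0], [0, 0, 0]],
    [[0, 40, 0], [0, 0, 0]],
  ],
)

```text
t: 14.13
position: [0.4994, -0.1029, 0.128]
orientation: [3.141, 0.002, -3.003]
ft_force: [0.8, 0.9, -0.6]
gripper_width: -0.0
```

```bash
python3 look.py o
```

```text
[ 16.8 103.7] [ 0.4994 -0.1029  0.128 ] [ 0.7658  0.8806 -0.6417] 14.1333
120 face 46.5 55.4
100 face 47.5 55.9
0 face 52.5 54.5
-100 face 57.5 50.8
-120 face 57.5 48.3
```

servo_tool(
  moves=[
    [[-10, 0, 0], [0, 0, 0]],
    [[-8, 0, 0], [0, 0, 0]],
    [[-4, 0, 0], [0, 0, 0]],
    [[-4, 0, 0], [0, 0, 0]],
    [[-4, 0, 0], [0, 0, 0]],
    [[-4, 0, 0], [0, 0, 0]],
    [[-4, 0, 0], [0, 0, 0]],
    [[-4, 0, 0], [0, 0, 0]],
    [[-3, 0, 0], [0, 0, 0]],
    [[0, 0, 0], [0, 0, 0]],
  ],
)

```text
t: 15.02
position: [0.5405, -0.099, 0.1271]
orientation: [3.138, -0.008, -3.003]
ft_force: [-8.0, 1.2, 5.3]
gripper_width: -0.0
```

```bash
python3 look.py p
```

```text
[ 58.  101.9] [ 0.5405 -0.099   0.1271] [-7.9715  1.152   5.3159] 15.0167
120 face 66.5 57.6
100 face 66.5 69.5
0 face 66.5 55.0
-100 face 65.5 45.5
-120 face 65.5 46.8
```

servo_tool(
  moves=[
    [[-3, 0, 0], [0, 0, 0]],
    [[-2, 0, 0], [0, 0, 0]],
    [[-2, 0, 0], [0, 0, 0]],
    [[-2, 0, 0], [0, 0, 0]],
    [[0, 0, 0], [0, 0, 0]],
    [[0, 0, 0], [0, 0, 0]],
    [[0, 0, 0], [0, 0, 0]],
    [[0, 0, 0], [0, 0, 0]],
    [[0, 0, 0], [0, 0, 0]],
    [[0, 0, 0], [0, 0, 0]],
  ],
)

```text
t: 15.9
position: [0.5477, -0.0979, 0.1271]
orientation: [3.137, -0.011, -3.003]
ft_force: [-11.2, 0.4, 7.2]
gripper_width: -0.0001
```

```bash
python3 look.py q
```

```text
[ 65.3 102. ] [ 0.5477 -0.0979  0.1271] [-11.2244   0.3996   7.234 ] 15.9
120 face 66.5 21.2
100 face -1.5 10.1
0 face 66.5 36.9
-100 face 66.5 42.9
-120 face 66.5 43.9
```

servo_tool(
  moves=[
    [[33, 0, 0], [0, 0, 0]],
    [[0, -40, 0], [0, 0, 0]],
    [[0, -40, 0], [0, 0, 0]],
    [[0, -40, 0], [0, 0, 0]],
    [[0, -40, 0], [0, 0, 0]],
    [[0, -40, 0], [0, 0, 0]],
    [[-10, 0, 0], [0, 0, 0]],
    [[-5, 0, 0], [0, 0, 0]],
    [[-4, 0, 0], [0, 0, 0]],
    [[-4, 0, 0], [0, 0, 0]],
  ],
)

```text
t: 16.78
position: [0.5705, -0.2964, 0.1273]
orientation: [3.14, -0.001, -3.002]
ft_force: [0.1, 1.1, 0.8]
gripper_width: 0.0001
```

servo_tool(
  moves=[
    [[-3, 0, 0], [0, 0, 0]],
    [[-3, 0, 0], [0, 0, 0]],
    [[-2, 0, 0], [0, 0, 0]],
    [[-2, 0, 0], [0, 0, 0]],
    [[0, 0, 0], [0, 0, 0]],
    [[0, 0, 0], [0, 0, 0]],
    [[0, 0, 0], [0, 0, 0]],
    [[0, 0, 0], [0, 0, 0]],
    [[0, 0, 0], [0, 0, 0]],
    [[0, 0, 0], [0, 0, 0]],
  ],
)

```text
t: 17.62
position: [0.5761, -0.2953, 0.1273]
orientation: [3.14, -0.01, -2.999]
ft_force: [-9.8, -5.5, 3.0]
gripper_width: 0.0001
```

```bash
python3 look.py r
python3 - <<'E'
import numpy as np,cv2
t=np.load("pics/r_top.npz")["im"][130:230,240:360,::-1]
cv2.imwrite("pics/r_t2.png",cv2.resize(t,None,fx=6,fy=6,interpolation=cv2.INTER_CUBIC))
E
```

```text
[ 66.  -97.5] [ 0.5761 -0.2953  0.1273] [-9.795  -5.4714  2.9754] 17.6167
120 face 66.5 17.8
100 face 66.5 18.3
0 face 66.5 17.2
-100 face 66.5 19.5
-120 face 66.5 20.7
```

View pics/r_t2.png

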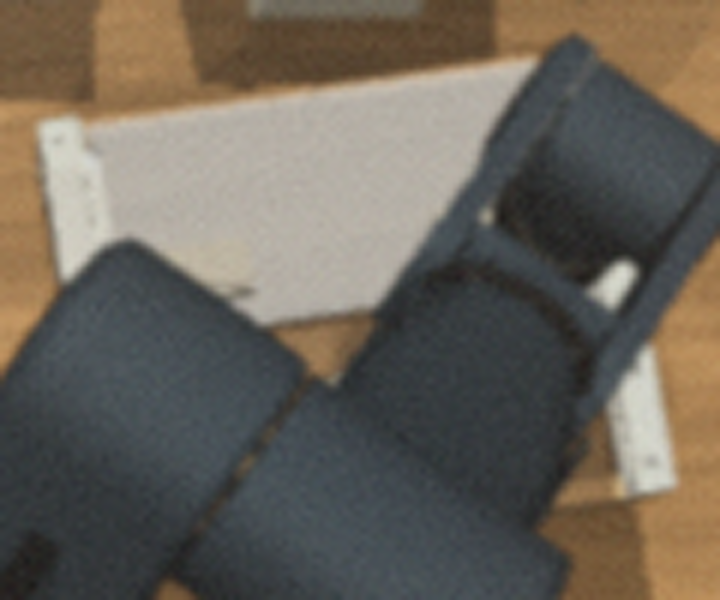

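servo_tool(
  moves=[
    [[-2, 0, 0], [0, 0, 0]],
    [[-2, 0, 0], [0, 0, 0]],
    [[0, 0, 0], [0, 0, 0]],
    [[0, 0, 0], [0, 0, 0]],
    [[0, 0, 0], [0, 0, 0]],
    [[0, 0, 0], [0, 0, 0]],
    [[0, 0, 0], [0, 0, 0]],
    [[0, 0, 0], [0, 0, 0]],
    [[0, 0, 0], [0, 0, 0]],
    [[0, 0, 0], [0, 0, 0]],
  ],
)

```text
t: 18.5
position: [0.5763, -0.2953, 0.1273]
orientation: [3.139, -0.018, -2.998]
ft_force: [-18.3, -6.3, 6.6]
gripper_width: -0.0001
```

```bash
python3 -c "
from h import *
s=state();print(L(s['position']),s['ft_force'],s['t'])"
```

```text
[ 66.2 -97.4] [-18.2707  -6.3148   6.5559] 18.5
```

servo_tool(
  moves=[
    [[37, 0, 0], [0, 0, 0]],
    [[0, 40, 0], [0, 0, 0]],
    [[0, 40, 0], [0, 0, 0]],
    [[0, 40, 0], [0, 0, 0]],
    [[0, 40, 0], [0, 0, 0]],
    [[0, 40, 0], [0, 0, 0]],
    [[-10, 0, 0], [0, 0, 0]],
    [[-8, 0, 0], [0, 0, 0]],
    [[-6, 0, 0], [0, 0, 0]],
    [[-4, 0, 0], [0, 0, 0]],
  ],
)

```text
t: 19.33
position: [0.5491, -0.099, 0.1281]
orientation: [-3.141, 0.001, -3.001]
ft_force: [-8.0, -0.8, 5.3]
gripper_width: -0.0002
```

servo_tool(
  moves=[
    [[-3, 0, 0], [0, 0, 0]],
    [[-3, 0, 0], [0, 0, 0]],
    [[-2, 0, 0], [0, 0, 0]],
    [[-1, 0, 0], [0, 0, 0]],
    [[0, 0, 0], [0, 0, 0]],
    [[0, 0, 0], [0, 0, 0]],
    [[0, 0, 0], [0, 0, 0]],
    [[0, 0, 0], [0, 0, 0]],
    [[0, 0, 0], [0, 0, 0]],
    [[0, 0, 0], [0, 0, 0]],
  ],
)

```text
t: 20.17
position: [0.549, -0.0987, 0.1274]
orientation: [3.139, -0.017, -3.002]
ft_force: [-15.1, -4.4, 12.3]
gripper_width: 0.0005
```

```bash
python3 -c "
from h import *
s=state();print(L(s['position']),s['ft_force'],s['t'])"
```

```text
[ 66.5 101. ] [-15.0843  -4.3712  12.3086] 20.1667
```

servo_tool(
  moves=[
    [[20, 0, 0], [0, 0, 0]],
    [[10, 0, -40], [0, 0, 0]],
    [[0, 0, -40], [0, 0, 0]],
    [[36, 0, 0], [0, 0, 0]],
    [[36, 0, 0], [0, 0, 0]],
    [[36, 0, 0], [0, 0, 0]],
    [[0, 30, 0], [0, 0, 0]],
    [[0, 0, 0], [0, 0, 0]],
    [[0, 0, 0], [0, 0, 0]],
    [[0, 0, 0], [0, 0, 0]],
  ],
  claw=0,
)

```text
t: 21.0
position: [0.4171, -0.088, 0.2081]
orientation: [-3.14, 0.002, -3.003]
ft_force: [0.4, -0.6, 0.7]
gripper_width: 0.0855
```

Run:
```python
from h import *
s=state();print(L(s['position']),s['position'],s['ft_force'],s['gripper_width'],s['t'])
o=snap("s")
cv2.imwrite("pics/s_s2.png",cv2.resize(o["side"][0][150:320,200:400,::-1],None,fx=3.5,fy=3.5,interpolation=cv2.INTER_CUBIC))
cv2.imwrite("pics/s_t2.png",cv2.resize(o["top"][0][130:230,240:360,::-1],None,fx=6,fy=6,interpolation=cv2.INTER_CUBIC))
```

```text
[-62.6 130. ] [ 0.4171 -0.088   0.2081] [ 0.407  -0.557   0.6918] 0.08552330963614871 21.0
```

View pics/s_s2.png

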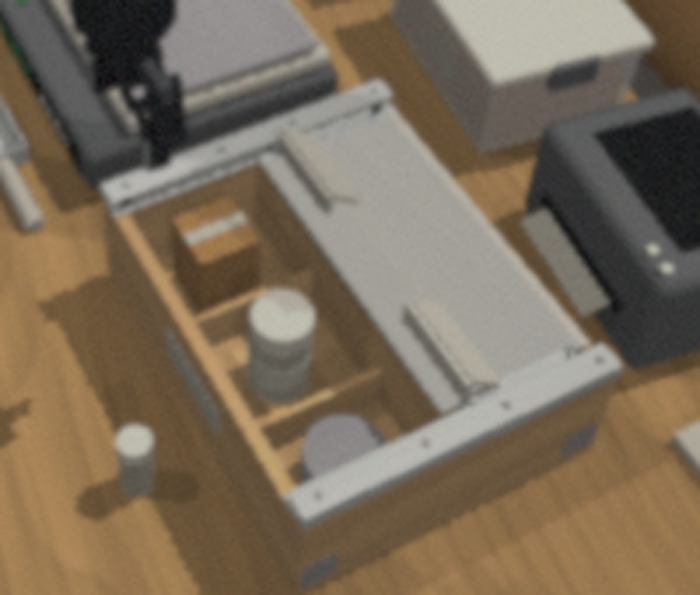

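View pics/s_t2.png

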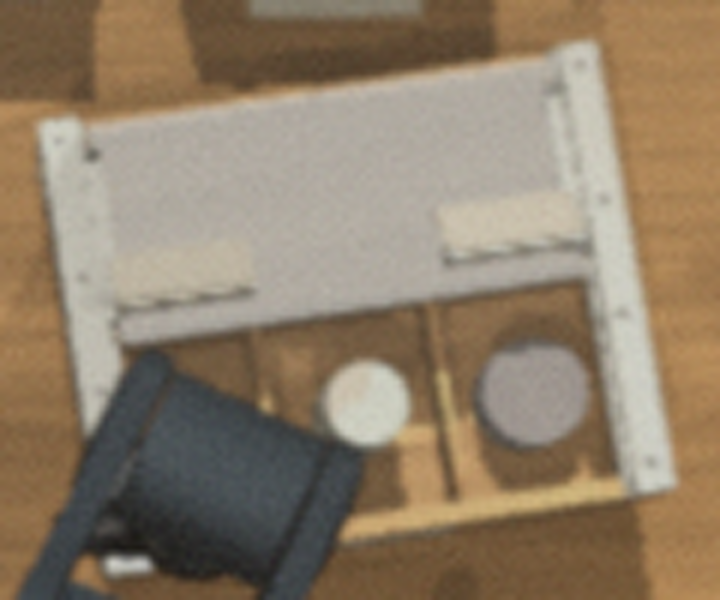

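Run:
```python
from h import *
f=lambda X,Y:(240+(X+.5)/6-.5,130+(Y+.5)/6-.5)
s=lambda X,Y:(200+(X+.5)/3.5-.5,150+(Y+.5)/3.5-.5)
o=np.load("pics/s_top.npz")["im"];m=(o.min(2)>130).astype(np.uint8)
u,v=map(int,f(367,403));sub=np.zeros_like(m);sub[v-11:v+12,u-11:u+12]=m[v-11:v+12,u-11:u+12]
n,lab,st,ce=cv2.connectedComponentsWithStats(sub);i=st[1:,4].argmax()+1
print("mask",ce[i],st[i],L(onz("top",*ce[i],.1)),onz("top",*ce[i],.1))
print("hand top",L(onz("top",*f(367,403),.1)))
print("hand side",L(onz("side",*s(282,315),.1)), "cap edges",L(onz("side",*s(249,316),.1)),L(onz("side",*s(315,313),.1)))
for q in((175,232),(240,197),(262,240),(200,270)): print("carton",L(onz("side",*s(*q),.088)))
for q in((60,140),): pass
for nm,q in dict(edgeL=(290,137),).items(): print(nm)
st=state();p=st['position']
for dz in(0,.014):print([((proj("side",p-[0,0,dz])[k]-b)*3.5) for k,b in((0,200),(1,150))])
```

```text
mask [300.9091 196.8571] [294 190  14  14 154] [0.8 0. ] [ 0.498  -0.2079  0.1   ]
hand top [1.3 0.5]
hand side [3.8 0.1] cap edges [-20.   11.3] [ 28.1 -10.2]
carton [-30.4 123.7]
carton [ 36.9 132.7]
carton [31.1 82.2]
carton [-29.9  78. ]
edgeL
[np.float64(130.29168054086674), np.float64(143.22316249425992)]
[np.float64(131.02898198967335), np.float64(155.21235004464498)]
```

Run:
```python
from h import *
p=state()['position']
for dy in(-43,-50,-57):
  for X,Y in((152,165),(165,160)):
    u,v=200+(X+.5)/3.5-.5,150+(Y+.5)/3.5-.5
    o,d,_=ray("side",u,v); q=p[:2]+EY*dy/1000
    t=((q-o[:2])@EY)/(d[:2]@EY); r=o+d*t; print(dy,(X,Y),r,L(r)-L(p), "z rel tcp",(r[2]-p[2])*1000)
```

```text
-43 (152, 165) [ 0.4209 -0.1306  0.228 ] [ -2.3 -43. ] z rel tcp 20.14857355796995
-43 (165, 160) [ 0.4316 -0.1291  0.228 ] [  8.5 -43. ] z rel tcp 20.21699723965986
-50 (152, 165) [ 0.4188 -0.138   0.2366] [ -5.4 -50. ] z rel tcp 28.75208978152777
-50 (165, 160) [ 0.4294 -0.1365  0.2366] [  5.3 -50. ] z rel tcp 28.819749060113196
-57 (152, 165) [ 0.4168 -0.1453  0.2452] [ -8.4 -57. ] z rel tcp 37.3556060050857
-57 (165, 160) [ 0.4273 -0.1438  0.2452] [  2.2 -57. ] z rel tcp 37.42250088056676
```

servo_tool(
  moves=[
    [[-16, -32, 0], [0, 0, 0]],
    [[-16, -32, 0], [0, 0, 0]],
    [[-16, -33, 0], [0, 0, 0]],
    [[-16, -33, 0], [0, 0, 0]],
    [[0, 0, 30], [0, 0, 0]],
    [[0, 0, 30], [0, 0, 0]],
    [[0, 0, 20], [0, 0, 0]],
    [[0, 0, 13], [0, 0, 0]],
    [[0, 0, 0], [0, 0, 0]],
    [[0, 0, 0], [0, 0, 0]],
  ],
)

```text
t: 21.93
position: [0.4975, -0.2068, 0.1138]
orientation: [3.141, -0.001, -3.002]
ft_force: [-0.0, -0.3, -0.0]
gripper_width: 0.0854
```

```bash
cat > lk.py <<'E'
import sys
from h import *
n=sys.argv[1]
s=state();p=s['position'];print(L(p),p,s['orientation'],s['ft_force'],s['gripper_width'],s['t'])
im,d=get_image("side");np.savez(f"pics/{n}_side.npz",im=im,d=d)
u,v=proj("side",p);x0,y0,k=int(u)-50,int(v)-40,8
a=cv2.resize(im[y0:y0+75,x0:x0+98,::-1],None,fx=k,fy=k,interpolation=cv2.INTER_CUBIC)
a=cv2.convertScaleAbs(a,alpha=1.5,beta=15)
for P,c in((p,(0,0,255)),(p+[0,0,.02],(0,255,0)),(p-[0,0,.02],(255,0,0))):
    u,v=proj("side",P);cv2.circle(a,(int((u-x0+.5)*k),int((v-y0+.5)*k)),4,c,-1)
cv2.imwrite(f"pics/{n}_z.png",a)
E
python3 lk.py t
```

```text
[0.5 1.2] [ 0.4975 -0.2068  0.1138] [ 3.1405 -0.0012 -3.0018] [-0.0246 -0.2988 -0.0034] 0.08539675643574349 21.9333
```

View pics/t_z.png

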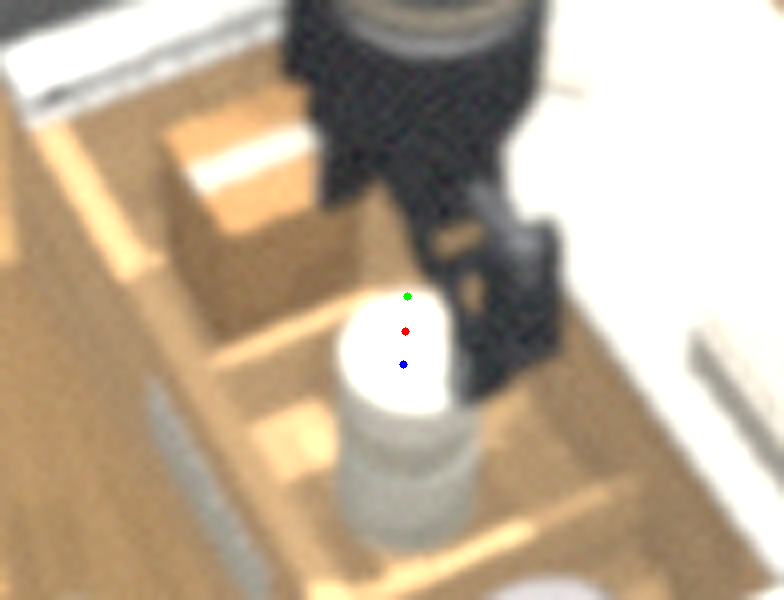

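Run:
```python
from h import *
p=state()['position'];u,v=proj("side",p);x0,y0,k=int(u)-50,int(v)-40,8
g=lambda X,Y:(x0+(X+.5)/k-.5,y0+(Y+.5)/k-.5)
for z in(.115,.125,.134,.145):
  print(z,[list(L(onz("side",*g(*q),z))) for q in((465,400),(560,345),(320,205),(385,180))])
a=L(p)
for y in(-50,50):
  for z in (.114,.134): 
    u,v=proj("side",W(a[0],a[1]+y,z*1000));print(y,z,(u-x0)*k,(v-y0)*k)
d=np.load("pics/t_side.npz")["d"]
for q in((510,360),(490,340),(530,330),(340,190),(350,150)):
  u,v=g(*q);r=pt("side",u,v,d[round(v),round(u)]);print(q,L(r),r[2])
```

```text
0.115 [[np.float64(4.1), np.float64(-33.9)], [np.float64(44.4), np.float64(-29.2)], [np.float64(-0.2), np.float64(62.1)], [np.float64(25.9), np.float64(61.4)]]
0.125 [[np.float64(0.2), np.float64(-39.6)], [np.float64(40.0), np.float64(-34.9)], [np.float64(-4.0), np.float64(55.3)], [np.float64(21.8), np.float64(54.6)]]
0.134 [[np.float64(-3.3), np.float64(-44.7)], [np.float64(36.1), np.float64(-40.1)], [np.float64(-7.5), np.float64(49.1)], [np.float64(18.1), np.float64(48.5)]]
0.145 [[np.float64(-7.6), np.float64(-51.0)], [np.float64(31.3), np.float64(-46.5)], [np.float64(-11.7), np.float64(41.6)], [np.float64(13.5), np.float64(41.0)]]
-50 0.114 476.29101821850554 435.6815527687186
-50 0.134 479.5741374610002 401.54027262607497
50 0.114 334.36721503476474 224.4269914603999
50 0.134 335.5902554501499 189.39419339818164
(510, 360) [ -7.2 -73.1] 0.1950074663387229
(490, 340) [-11.  -66.8] 0.20018208840893092
(530, 330) [  5.7 -64.1] 0.19146249677626792
(340, 190) [-3.7 42.1] 0.1481394097239398
(350, 150) [-0.3 42.1] 0.16805895411387906
```

servo_tool(
  moves=[
    [[-1, -1, 10], [0, 0, 0]],
    [[0, 0, 10], [0, 0, 0]],
    [[0, 0, 10], [0, 0, 0]],
    [[0, 0, 8], [0, 0, 0]],
    [[0, 0, 4], [0, 0, 0]],
    [[0, 0, 0], [0, 0, 0]],
    [[0, 0, 0], [0, 0, 0]],
    [[0, 0, 0], [0, 0, 0]],
    [[0, 0, 0], [0, 0, 0]],
    [[0, 0, 0], [0, 0, 0]],
  ],
)

```text
t: 22.82
position: [0.4986, -0.2076, 0.0731]
orientation: [-3.141, 0.001, -3.002]
ft_force: [0.3, -0.1, -0.7]
gripper_width: 0.0852
```

```bash
python3 lk.py u
```

```text
[1.5 0.2] [ 0.4986 -0.2076  0.0731] [-3.1409  0.0007 -3.0019] [ 0.294  -0.1333 -0.6592] 0.08515687909218064 22.8167
```

View pics/u_z.png

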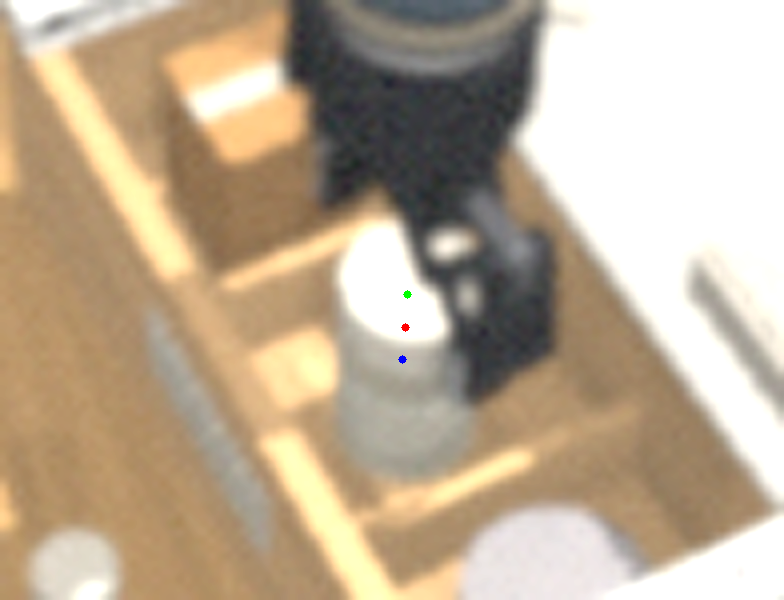

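servo_tool(
  moves=[
    [[0, 0, 5], [0, 0, 0]],
    [[0, 0, 5], [0, 0, 0]],
    [[0, 0, 4], [0, 0, 0]],
    [[0, 0, 3], [0, 0, 0]],
    [[0, 0, 2], [0, 0, 0]],
    [[0, 0, 0], [0, 0, 0]],
    [[0, 0, 0], [0, 0, 0]],
    [[0, 0, 0], [0, 0, 0]],
    [[0, 0, 0], [0, 0, 0]],
    [[0, 0, 0], [0, 0, 0]],
  ],
)

```text
t: 23.7
position: [0.4985, -0.2076, 0.0539]
orientation: [-3.141, 0.0, -3.002]
ft_force: [-0.4, 0.0, -0.5]
gripper_width: 0.0852
```

```bash
python3 lk.py v
```

```text
[1.4 0.3] [ 0.4985 -0.2076  0.0539] [-3.1413  0.0004 -3.002 ] [-0.3886  0.0172 -0.4606] 0.08521545547164885 23.7
```

View pics/v_z.png

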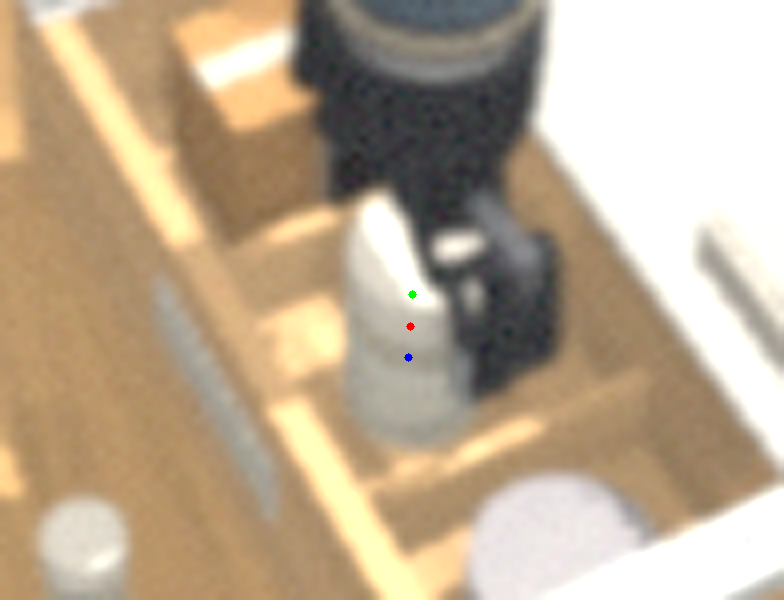

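servo_tool(
  moves=[
    [[0, 0, 4], [0, 0, 0]],
    [[0, 0, 4], [0, 0, 0]],
    [[0, 0, 2], [0, 0, 0]],
    [[0, 0, 0], [0, 0, 0]],
    [[0, 0, 0], [0, 0, 0]],
    [[0, 0, 0], [0, 0, 0]],
    [[0, 0, 0], [0, 0, 0]],
    [[0, 0, 0], [0, 0, 0]],
    [[0, 0, 0], [0, 0, 0]],
    [[0, 0, 0], [0, 0, 0]],
  ],
)

```text
t: 24.58
position: [0.4984, -0.2075, 0.0438]
orientation: [-3.141, 0.0, -3.002]
ft_force: [-0.1, -0.2, 0.4]
gripper_width: 0.0855
```

servo_tool(
  moves=[
    [[0, 0, 0], [0, 0, 0]],
    [[0, 0, 0], [0, 0, 0]],
    [[0, 0, 0], [0, 0, 0]],
    [[0, 0, 0], [0, 0, 0]],
    [[0, 0, 0], [0, 0, 0]],
    [[0, 0, 0], [0, 0, 0]],
    [[0, 0, 0], [0, 0, 0]],
    [[0, 0, 0], [0, 0, 0]],
    [[0, 0, 0], [0, 0, 0]],
    [[0, 0, 0], [0, 0, 0]],
  ],
  claw=255,
  grip_force=40,
)

```text
t: 25.42
position: [0.4984, -0.2074, 0.0439]
orientation: [3.142, 0.0, -3.002]
ft_force: [-0.9, 0.8, 4.8]
gripper_width: 0.0512
```

```bash
python3 lk.py w
```

```text
[1.2 0.5] [ 0.4984 -0.2074  0.0439] [ 3.1416  0.     -3.002 ] [-0.9151  0.7765  4.7945] 0.05120876889927178 25.4167
```

View pics/w_z.png

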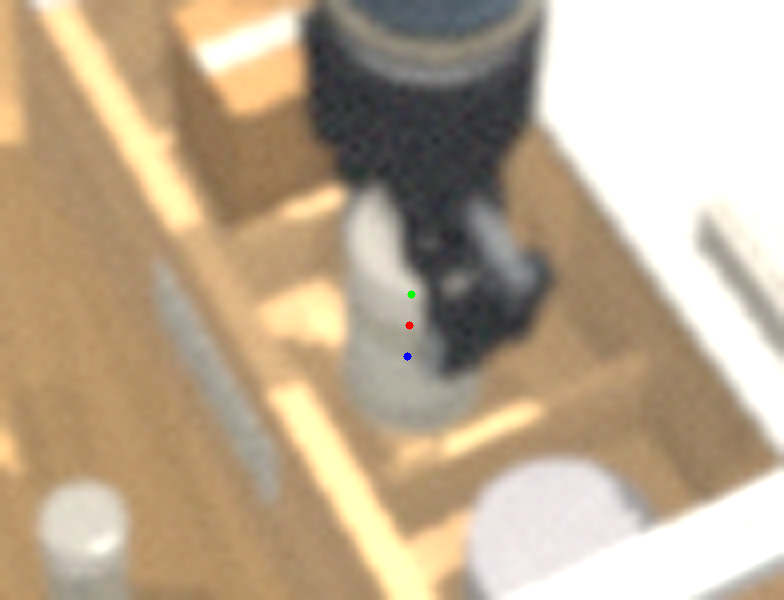

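servo_tool(
  moves=[
    [[0, 0, -2], [0, 0, 0]],
    [[0, 0, -5], [0, 0, 0]],
    [[0, 0, -10], [0, 0, 0]],
    [[0, 0, -15], [0, 0, 0]],
    [[0, 0, -20], [0, 0, 0]],
    [[0, 0, -25], [0, 0, 0]],
    [[0, 0, -25], [0, 0, 0]],
    [[0, 0, -25], [0, 0, 0]],
    [[0, 0, -20], [0, 0, 0]],
    [[0, 0, -15], [0, 0, 0]],
  ],
)

```text
t: 26.3
position: [0.4987, -0.2077, 0.2082]
orientation: [-3.14, 0.002, -3.002]
ft_force: [-0.0, -0.1, -3.1]
gripper_width: 0.0512
```

```bash
python3 lk.py x; python3 -c "
from h import *
print(L([.5423,.1836]))
g=lambda X,Y:(145+(X+.5)/5-.5,145+(Y+.5)/5-.5)
P=[L(onz('top',*g(*q),.094)) for q in [(65,98),(393,57),(420,320),(97,364)]];print(P)"
```

```text
[1.5 0. ] [ 0.4987 -0.2077  0.2082] [-3.1397  0.002  -3.002 ] [-0.0477 -0.1456 -3.1198] 0.05115307640523316 26.3
[ 99.1 381.5]
[array([200.5, 500.2]), array([194.3, 257.3]), array([ -1.1, 266.2]), array([  2.6, 502.3])]
```

View pics/x_z.png

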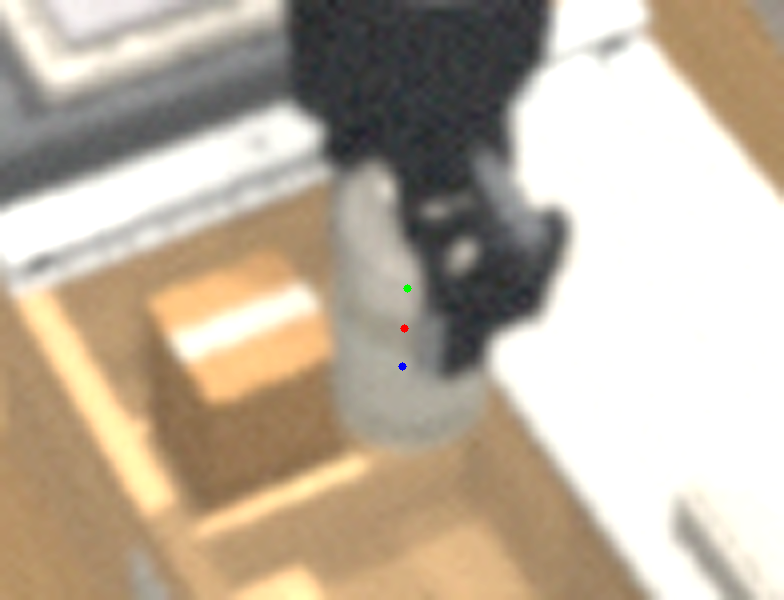

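servo_tool(
  moves=[
    [[-5, 15, 0], [0, 0, 0]],
    [[-8, 28, 0], [0, 0, 0]],
    [[-9, 36, 0], [0, 0, 0]],
    [[-9, 36, 0], [0, 0, 0]],
    [[-9, 36, 0], [0, 0, 0]],
    [[-9, 36, 0], [0, 0, 0]],
    [[-9, 36, 0], [0, 0, 0]],
    [[-9, 36, 0], [0, 0, 0]],
    [[-9, 36, 0], [0, 0, 0]],
    [[-8, 34, 0], [0, 0, 0]],
  ],
)

```text
t: 27.18
position: [0.5351, 0.132, 0.2052]
orientation: [3.141, -0.001, -3.002]
ft_force: [0.6, -0.8, -3.0]
gripper_width: 0.0513
```

servo_tool(
  moves=[
    [[-8, 28, 0], [0, 0, 0]],
    [[-4, 17, 0], [0, 0, 0]],
    [[-1, 8, 0], [0, 0, 0]],
    [[0, 0, 12], [0, 0, 0]],
    [[0, 0, 16], [0, 0, 0]],
    [[0, 0, 16], [0, 0, 0]],
    [[0, 0, 10], [0, 0, 0]],
    [[0, 0, 6], [0, 0, 0]],
    [[0, 0, 0], [0, 0, 0]],
    [[0, 0, 0], [0, 0, 0]],
  ],
)

```text
t: 28.02
position: [0.5414, 0.1839, 0.1457]
orientation: [-3.141, -0.0, -3.003]
ft_force: [-0.2, -0.0, -2.3]
gripper_width: 0.0511
```

```bash
python3 lk.py y
python3 - <<'E'
from h import *
im,_=get_image("top");cv2.imwrite("pics/y_t.png",cv2.resize(im[130:250,130:260,::-1],None,fx=5,fy=5,interpolation=cv2.INTER_CUBIC))
E
```

```text
[ 98.3 381.9] [0.5414 0.1839 0.1457] [-3.1415 -0.0003 -3.0026] [-0.2024 -0.0122 -2.2741] 0.051083778880864884 28.0167
```

View pics/y_z.png

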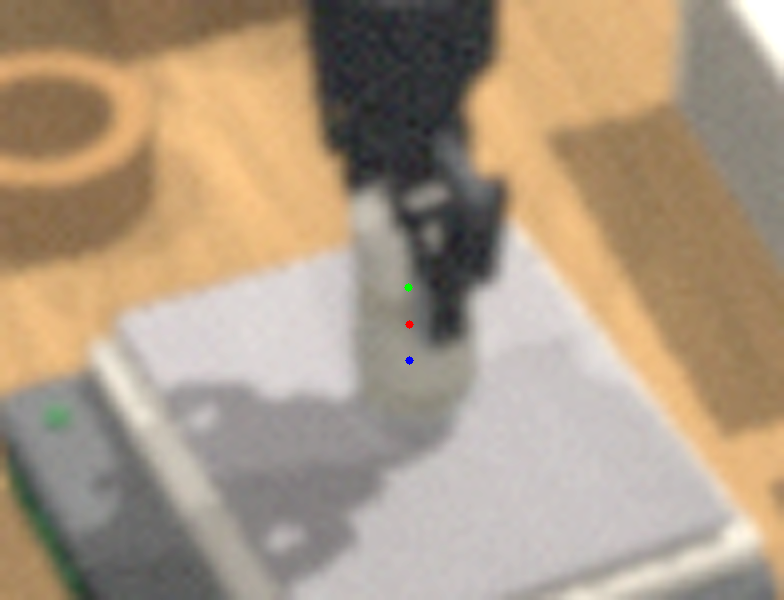

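View pics/y_t.png

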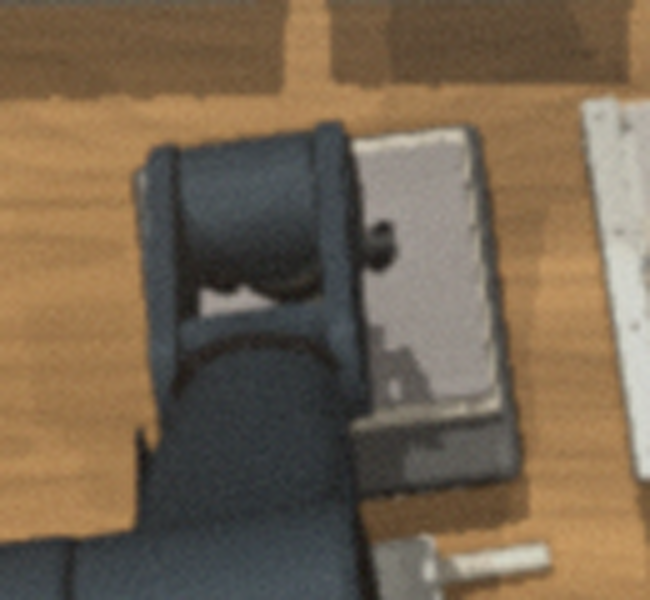

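servo_tool(
  moves=[
    [[0, 0, 3], [0, 0, 0]],
    [[0, 0, 3], [0, 0, 0]],
    [[0, 0, 3], [0, 0, 0]],
    [[0, 0, 2], [0, 0, 0]],
    [[0, 0, 1], [0, 0, 0]],
    [[0, 0, 0.7], [0, 0, 0]],
    [[0, 0, 0.5], [0, 0, 0]],
    [[0, 0, 0.3], [0, 0, 0]],
    [[0, 0, 0], [0, 0, 0]],
    [[0, 0, 0], [0, 0, 0]],
  ],
)

```text
t: 28.95
position: [0.5413, 0.1843, 0.1323]
orientation: [-3.142, 0.0, -3.002]
ft_force: [0.2, -0.2, -3.4]
gripper_width: 0.0512
```

servo_tool(
  moves=[
    [[0, 0, 0.4], [0, 0, 0]],
    [[0, 0, 0.4], [0, 0, 0]],
    [[0, 0, 0.4], [0, 0, 0]],
    [[0, 0, 0.4], [0, 0, 0]],
    [[0, 0, 0.4], [0, 0, 0]],
    [[0, 0, 0.3], [0, 0, 0]],
    [[0, 0, 0], [0, 0, 0]],
    [[0, 0, 0], [0, 0, 0]],
    [[0, 0, 0], [0, 0, 0]],
    [[0, 0, 0], [0, 0, 0]],
  ],
)

```text
t: 29.78
position: [0.5413, 0.1843, 0.13]
orientation: [-3.142, 0.0, -3.002]
ft_force: [-0.3, -0.0, -1.7]
gripper_width: 0.0513
```

servo_tool(
  moves=[
    [[0, 0, 0.4], [0, 0, 0]],
    [[0, 0, 0.4], [0, 0, 0]],
    [[0, 0, 0.3], [0, 0, 0]],
    [[0, 0, 0], [0, 0, 0]],
    [[0, 0, 0], [0, 0, 0]],
    [[0, 0, 0], [0, 0, 0]],
    [[0, 0, 0], [0, 0, 0]],
    [[0, 0, 0], [0, 0, 0]],
    [[0, 0, 0], [0, 0, 0]],
    [[0, 0, 0], [0, 0, 0]],
  ],
)

```text
t: 30.62
position: [0.5414, 0.1844, 0.1299]
orientation: [-3.141, 0.001, -3.002]
ft_force: [-1.9, -0.3, 5.6]
gripper_width: 0.0509
```

servo_tool(
  moves=[
    [[0, 0, 0], [0, 0, 0]],
    [[0, 0, 0], [0, 0, 0]],
    [[0, 0, 0], [0, 0, 0]],
    [[0, 0, 0], [0, 0, 0]],
    [[0, 0, 0], [0, 0, 0]],
    [[0, 0, 0], [0, 0, 0]],
    [[0, 0, 0], [0, 0, 0]],
    [[0, 0, -5], [0, 0, 0]],
    [[0, 0, -10], [0, 0, 0]],
    [[0, 0, -15], [0, 0, 0]],
  ],
  claw=0,
)

```text
t: 31.45
position: [0.5404, 0.1842, 0.1587]
orientation: [3.142, -0.003, -3.002]
ft_force: [0.7, -0.1, 0.3]
gripper_width: 0.0853
```

servo_tool(
  moves=[
    [[0, 0, -25], [0, 0, 0]],
    [[0, 0, -35], [0, 0, 0]],
    [[0, 0, -35], [0, 0, 0]],
    [[20, 0, -10], [0, 0, 0]],
    [[30, 10, 0], [0, 0, 0]],
    [[30, 30, 0], [0, 0, 0]],
    [[30, 35, 0], [0, 0, 0]],
    [[20, 40, 0], [0, 0, 0]],
    [[0, 40, 0], [0, 0, 0]],
    [[0, 40, 0], [0, 0, 0]],
  ],
)

```text
t: 32.28
position: [0.3894, 0.3546, 0.2654]
orientation: [3.141, 0.001, -3.002]
ft_force: [0.9, 0.1, 0.0]
gripper_width: 0.0854
```

Run:
```python
from h import *
s=state();print(s['position'],s['gripper_width'],s['ft_force'],s['t']);snap("z")
```

```text
[0.3894 0.3546 0.2654] 0.08542368581751116 [0.9017 0.079  0.0252] 32.2833
```

View pics/z_top.png

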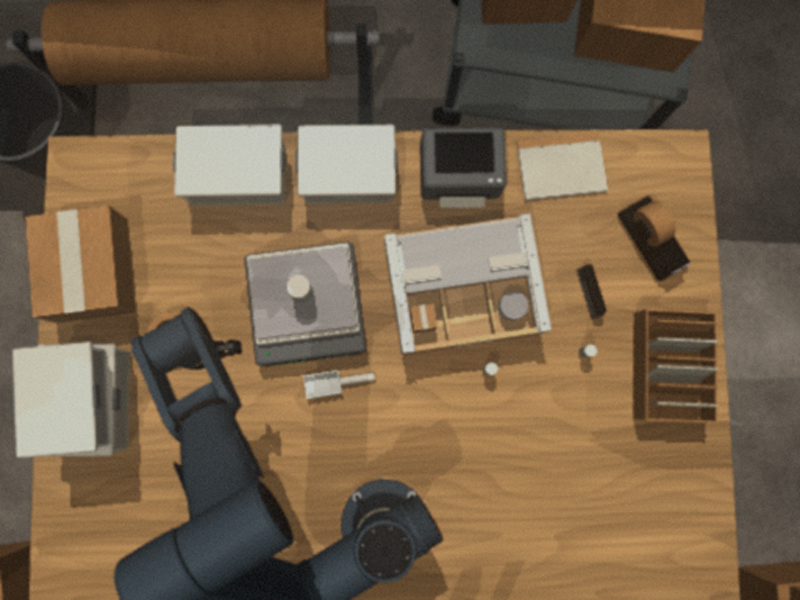

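View pics/z_side.png

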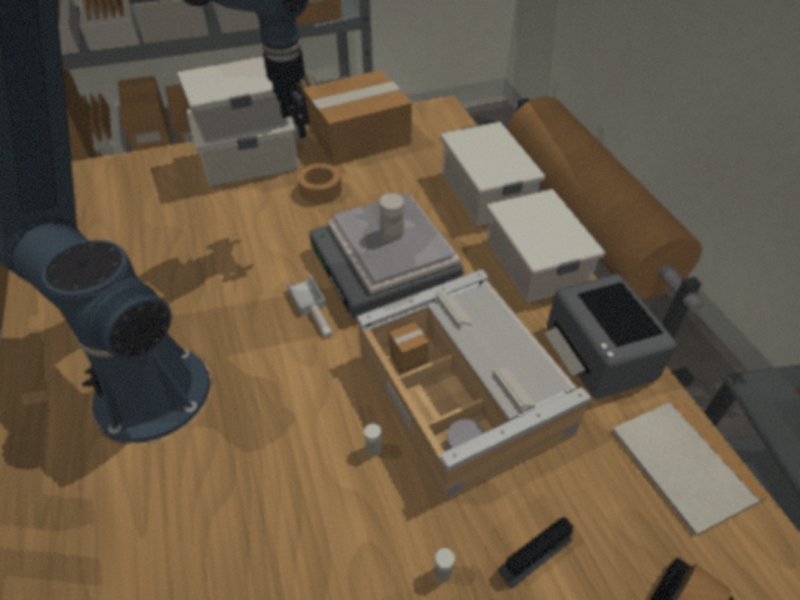

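Run:
```python
from h import *
k=.64
print(onz("top",299*k,287*k,.186), onz("side",391*k,203*k,.186))
f=lambda X,Y:(240+(X+.5)/6-.5,130+(Y+.5)/6-.5)
t=np.load("pics/z_top.npz")["im"][130:230,240:360,::-1]
cv2.imwrite("pics/z_t2.png",cv2.resize(t,None,fx=6,fy=6,interpolation=cv2.INTER_CUBIC))
print([L(onz("top",*f(*q),.117)) for q in((120,345),(585,277))])
```

```text
[0.5383 0.1808 0.186 ] [0.5418 0.1762 0.186 ]
[array([ 56.7, 144. ]), array([  55.2, -140.6])]
```

View pics/z_t2.png

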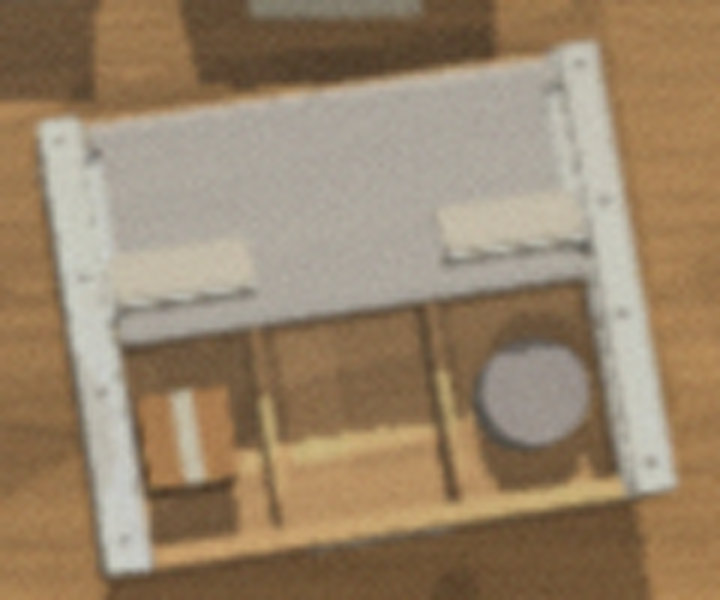

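The cover's front edge measures 56.7 mm on the left and 55.2 mm on the right, against 57 nominal, so it's open and square. The jar stands upright within about 7 mm of the plate's middle. Handing the job in.

```bash
python3 -c "
from rig import *
print(sign_off())"
```

```text
the job is handed in; nothing more can be done
None
```

I slid the cover fully open by pushing its two ledges in turn. I then lifted the jar from the middle bay, set it on the scale plate and handed the job in at about 32 s of the 70 s.

**Cover:** At the end both ends sat against their stops and would not move further at 15–18 N. The finger stopped at 66.2 mm on the right and 66.5 mm on the left. In the last picture the front edge measured 56.7 mm on the left and 55.2 mm on the right, against a nominal 57 mm. That is within picking and calibration error.

**Jar:** It stands upright on the plate, about 4 mm from the plate's middle by the top camera and 7 mm by the side camera. I lowered it in steps of 0.4 mm or less, and it was pressing with about 9 N (roughly 3 N of that its own weight) when I opened the fingers.

**Other things:** The carton, tin, vials, scoop, tape roll and stapler look unmoved in the last pictures. I compared them by eye and did not measure them.

**What disagreed:** In the pictures the fingertips sat well behind the stated 14 mm ahead of the TCP: about level with it when shut, and about 20 mm or more behind it when open. Because of that, my first push passed over the left ledge without moving the cover. I then lowered the tool and set the heights from what the pictures showed.

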